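# Charge the polisher hopper with turned blanks

## Robot

A 6-joint arm with a two-finger parallel gripper is mounted at the origin on the work surface. World frame = base frame: x ahead of the robot, y to its left, z up, the work surface at z = 0. Lengths are in mm, angles in rad, forces in N, time in s.
With the tool pointing down it reaches from about 300 to 775 mm from the base axis. Payload 14.6 kg.
Tool frame: the origin (TCP) lies midway between the tips of the shut fingers; the grasp point (between the pads) lies 19 mm behind it; z points along the fingers, y is the direction in which the jaws open and shut (so a half turn about z gives the same grasp; the last joint's range is limited). The gripper opens to 85 mm and grips with 20 to 120 N. Pads are 22 mm wide; open, the fingers measure 114 mm over their backs; the gripper's body (76 mm by 85 mm) begins 54 mm behind the grasp point. The pads swing forward as they close: fully open they stand 13 mm farther back than shut.
Start: joints at [1.158, 0.3, 1.521, -0, 1.321, -0.067], TCP at [186.419, 517.433, 231.281] pointing down, gripper open.
Joint ranges: [-3.03, 3.03], [-0.79, 2.21], [0.23, 2.52], [-1.04, 4.18], [0, 3.07], [-2.55, 2.55]. Speed limits (rad/s): [2.22, 2.22, 2.57, 3.14, 3.14, 3.14].

## Interface

Orientations are given as a 3x3 rotation matrix whose columns are the frame's x, y, z axes.
In Python, from cell import manip, eyes, ticket gives the robot as it stands.
- The arm moves only by the tool play_rows, never from a script. Its argument "moves" is one flat list of numbers, 7 for each row, row after row: the shift along the tool's x, y, z normalised to -1 to 1, where 1 is 1 m, then the turn, a rotation vector about the tool's x, y, z normalised to -1 to 1, where 1 is 90 degrees, then the finger opening in mm, from 0 to 85.4. A call has 1 to 12 rows; each row is the pose to reach, as a shift and turn from the pose measured when the call began, along the tool's axes at that moment; what a row does not reach only later rows make up. A row lasts 1/8 s, in which the tool goes at most 62.5 mm and 10.7 degrees, less where a joint would pass 70% of its speed; a pose out of reach is approached as far as the arm can. A call with a number of a shift or a turn outside -1 to 1 is refused whole. A call with a gripper value outside its range is refused whole. The fingers move at their own pace and stop on an object; the grip force is fixed at half the most. Time passes only in rows, so rows that repeat a pose let the fingers close. It gives the time, the measured TCP pose, the force and the opening at its end, in the units of the state.
- manip.state(): the state, without advancing time (a new reading comes with each control period).
- eyes.grab_frame(name): name is "scene" or "side" or "wrist"; returns the picture (400x640x3 uint8, red, green, blue); there is no depth.
- eyes.camera_model(name): a dict with "fovy" (degrees; the focal length in pixels is half the picture's height over the tangent of half this angle, whatever the lens; pixels are square), "cx", "cy" (the principal point, pixels), "xyz" and "orientation" of the camera in the world. Camera axes: x right, y down, z forward; pixel columns grow to the right and rows downward; lengths in mm; the calibration is good to about 2 mm. A picture is of the moment at which its call begins: read the wrist's pose just before it. camera_model takes no time and is no camera call; for the wrist camera it gives the pose at the moment of the call.
- ticket.sign_off(): hands the job in, once; it reports no verdict.
The state is a dict: "t": time; "qpos": joint angles; "joint_velocities": joint speeds; "tau": joint torques, N m; "ee_pos": TCP position; "ee_rot": TCP orientation; "ft_force": force on the tool from outside, world axes, zero at the start; "moment": the same for the moment, N m; "opening": finger opening in mm.
Only numpy, scipy, OpenCV 4.12 (cv2) and the standard library are available. Lean on these libraries where they do the work, as an engineer would, in place of code of your own. Each camera call takes 0.05 s, during which the arm holds its last target.

## Task

Gather all the wooden blanks into the scoop tray, then carry the loaded tray to the hopper and tip the blanks in over its open front; any that miss must also end up in the hopper. Set the empty tray back down flat on its rubber mat, then pull the feed lever down through its full stroke and ease it slowly all the way back up, never letting it spring back. Leave the tin and the gouge where they are.

Things in the scene. Friction and masses are not known exactly. Their poses are not given: they have to be found in the camera images.
- blank0: wooden turning blank, 71 long, one of six identical ones (4 to 6 are present, any others are None): a 32 x 32 square waist 36 long between two round spigots 24 in diameter and 17.5 long; 45 g. Origin at its centre, long axis = y. Starts lying flat in some compartment of the bin, its centre 21 above the table
- blank1: wooden turning blank, 71 long, one of six identical ones (4 to 6 are present, any others are None): a 32 x 32 square waist 36 long between two round spigots 24 in diameter and 17.5 long; 45 g. Origin at its centre, long axis = y. Starts lying flat in some compartment of the bin, its centre 21 above the table
- blank2: wooden turning blank, 71 long, one of six identical ones (4 to 6 are present, any others are None): a 32 x 32 square waist 36 long between two round spigots 24 in diameter and 17.5 long; 45 g. Origin at its centre, long axis = y. Starts lying flat in some compartment of the bin, its centre 21 above the table
- blank3: wooden turning blank, 71 long, one of six identical ones (4 to 6 are present, any others are None): a 32 x 32 square waist 36 long between two round spigots 24 in diameter and 17.5 long; 45 g. Origin at its centre, long axis = y. Starts lying flat in some compartment of the bin, its centre 21 above the table
- blank4: wooden turning blank, 71 long, one of six identical ones (4 to 6 are present, any others are None): a 32 x 32 square waist 36 long between two round spigots 24 in diameter and 17.5 long; 45 g. Origin at its centre, long axis = y. Starts lying flat in some compartment of the bin, its centre 21 above the table
- blank5: wooden turning blank, 71 long, one of six identical ones (4 to 6 are present, any others are None): a 32 x 32 square waist 36 long between two round spigots 24 in diameter and 17.5 long; 45 g. Origin at its centre, long axis = y. Starts lying flat in some compartment of the bin, its centre 21 above the table
- bin: shallow fixed plywood bin, 212 (x) x 208 (y), 3 compartments along x by 2 along y, at most one blank in each; floor 5 thick, all walls and dividers 4 thick and only 18 high above the table. Compartment centres at x = -69, 0, 69 and y = -51, 51. Origin at the centre of its underside on the table
- tray: loose sheet aluminium scoop tray, 215 (x) x 168 (y), 0.3 kg: floor 3 thick, side walls 39 high, back wall 49 high at +x, front at -x fully open without a lip, so blanks slide out over it when the front is tipped down (30 to 60 degrees). Origin at the centre of its underside, z up; starts on the mat
- tray_grip (a point): centre of the tray's wooden grip bar, which sits on top of the back wall: 20 thick (tray x) x 110 long (tray y) x 28 high, from 47 to 75 above the tray's underside; this point is at (105.5, 0, 61) in the tray's frame. Pinch it from above across its 20 thickness, firmly (about 100 N) as the load hangs to one side
- mat: fixed flat black rubber mat, 230 (x) x 180 (y) x 3 thick, the tray's resting place. Origin at the centre of its underside on the table; the tray starts centred on it, with the same yaw
- hopper: fixed green machine with a steel funnel hopper on top: funnel mouth about 250 (x) x 230 (y) at its rim 160 above the table, narrowing to 170 x 155 at its flat floor 70 above the table. Origin at the centre of its underside on the table; its axes are the same as the world's but for a small yaw. A post 50 x 30 and 150 high on its -y side carries the feed lever
- lever (a joint): angle of the sprung feed lever, rad: 0 = fully up (its rest, the arm leaning towards the robot 65 degrees above level), 0.96 = fully pulled (stop, arm 10 degrees above level). The arm swings down towards the hopper's -x about an axis along the hopper's y. A spring (about 4 N at the grip at rest, 9 N at full stroke) drives it back fast if it is let go; at less than 1 rad/s it counts as eased
- lever_grip (a point): middle of the graspable part of the lever's round black cross handle (18 in diameter, 75 long, along the hopper's y), 140 from the axis; the handle reaches 30 to the -y side of this point and 45 to the +y side, where the 12 thick arm joins it (40 to the +y side). Moves with the lever
- lever_pivot (a point): fixed point on the lever's axis, 140 above the table; the axis runs along the hopper's y. In the hopper's x-z plane the grip lies 140 from it; across that plane the grip is 40 further to -y
- wax_tin: bystander: round steel tin, 70 in diameter, 50 high, origin at its underside
- gouge: bystander: turning gouge lying along its y, 275 long, wooden handle 28 thick to +y; origin on the table where blade and handle meet
Mind the look-alikes: they are no part of the job. What is shaped like the blank2 but green or purple is not meant.

How it is judged (in metres and radians):
On the way, in this order (a step that is already met when the one before it is completed fails the run):
1. all the blanks are in the tray (x of blank0 in the frame of tray between -0.1125 and 0.1075 m and y of blank0 in the frame of tray between -0.085 and 0.085 m and z of blank0 in the frame of tray between 0 and 0.075 m and x of blank1 in the frame of tray between -0.1125 and 0.1075 m and y of blank1 in the frame of tray between -0.085 and 0.085 m and z of blank1 in the frame of tray between 0 and 0.075 m and x of blank2 in the frame of tray between -0.1125 and 0.1075 m and y of blank2 in the frame of tray between -0.085 and 0.085 m and z of blank2 in the frame of tray between 0 and 0.075 m and x of blank3 in the frame of tray between -0.1125 and 0.1075 m and y of blank3 in the frame of tray between -0.085 and 0.085 m and z of blank3 in the frame of tray between 0 and 0.075 m and x of blank4 in the frame of tray between -0.1125 and 0.1075 m and y of blank4 in the frame of tray between -0.085 and 0.085 m and z of blank4 in the frame of tray between 0 and 0.075 m and x of blank5 in the frame of tray between -0.1125 and 0.1075 m and y of blank5 in the frame of tray between -0.085 and 0.085 m and z of blank5 in the frame of tray between 0 and 0.075 m), for 0.2 s.
2. the loaded tray is tipped over the hopper (angle between tray's own z axis and vertical above 0.35 rad and horizontal distance between tray and hopper below 0.26 m and height (world z) of tray above 0.14 m and ((x of blank0 in the frame of tray between -0.1125 and 0.1075 m and y of blank0 in the frame of tray between -0.085 and 0.085 m and z of blank0 in the frame of tray between 0 and 0.075 m) or (x of blank1 in the frame of tray between -0.1125 and 0.1075 m and y of blank1 in the frame of tray between -0.085 and 0.085 m and z of blank1 in the frame of tray between 0 and 0.075 m) or (x of blank2 in the frame of tray between -0.1125 and 0.1075 m and y of blank2 in the frame of tray between -0.085 and 0.085 m and z of blank2 in the frame of tray between 0 and 0.075 m) or (x of blank3 in the frame of tray between -0.1125 and 0.1075 m and y of blank3 in the frame of tray between -0.085 and 0.085 m and z of blank3 in the frame of tray between 0 and 0.075 m) or (x of blank4 in the frame of tray between -0.1125 and 0.1075 m and y of blank4 in the frame of tray between -0.085 and 0.085 m and z of blank4 in the frame of tray between 0 and 0.075 m) or (x of blank5 in the frame of tray between -0.1125 and 0.1075 m and y of blank5 in the frame of tray between -0.085 and 0.085 m and z of blank5 in the frame of tray between 0 and 0.075 m))).
3. all the blanks are in the hopper and the tray is back flat on its mat (x of blank0 in the frame of hopper between -0.125 and 0.125 m and y of blank0 in the frame of hopper between -0.115 and 0.115 m and z of blank0 in the frame of hopper between 0.06 and 0.16 m and x of blank1 in the frame of hopper between -0.125 and 0.125 m and y of blank1 in the frame of hopper between -0.115 and 0.115 m and z of blank1 in the frame of hopper between 0.06 and 0.16 m and x of blank2 in the frame of hopper between -0.125 and 0.125 m and y of blank2 in the frame of hopper between -0.115 and 0.115 m and z of blank2 in the frame of hopper between 0.06 and 0.16 m and x of blank3 in the frame of hopper between -0.125 and 0.125 m and y of blank3 in the frame of hopper between -0.115 and 0.115 m and z of blank3 in the frame of hopper between 0.06 and 0.16 m and x of blank4 in the frame of hopper between -0.125 and 0.125 m and y of blank4 in the frame of hopper between -0.115 and 0.115 m and z of blank4 in the frame of hopper between 0.06 and 0.16 m and x of blank5 in the frame of hopper between -0.125 and 0.125 m and y of blank5 in the frame of hopper between -0.115 and 0.115 m and z of blank5 in the frame of hopper between 0.06 and 0.16 m and horizontal distance between tray and mat below 0.05 m and angle between tray's own z axis and vertical below 0.08 rad and z of tray in the frame of mat below 0.012 m and linear speed of tray below 0.03 m/s), for 0.2 s.
4. the lever is pulled through its full stroke (value of joint lever above 0.88 rad), for 0.1 s.
5. the lever is all the way back up (value of joint lever below 0.08 rad), for 0.2 s.
At the end, for the whole second after the job is handed in: Every blank is inside the hopper, below its rim; the tray rests on its mat, level to 0.08 rad and within 50 mm of the mat's centre; the lever is back up (below 0.08 rad) (all of step 3 and value of joint lever below 0.08 rad); the robot touches nothing.
It fails at once if the lever springs back instead of being eased (faster than 1.5 rad/s) (velocity of joint lever below -1.5 rad/s).
It fails at once if the tin is disturbed (moved more than 30 mm) (distance of wax_tin from where it was at the start of the episode above 0.03 m).
It fails at once if the gouge is disturbed (moved more than 30 mm) (distance of gouge from where it was at the start of the episode above 0.03 m).
Of blank0, blank1, blank2, blank3, blank4, blank5 only 4 to 6 are there at a start; the rules pass over those that are not, and their reading is None.
At some moment in a run one of blank0, blank1, blank2, blank3, blank4, blank5 may be knocked a few centimetres aside while the robot is not near it.
It also fails if it takes over 208 s, if anything falls off the work surface, if the arm or the gripper's body presses on something with over 40 N, if the wrist force passes 120 N, or if a joint passes its speed limit or range.

## Working session

There is one attempt and no reset: what is moved stays moved. The work goes in short steps, Python scripts to look and compute and a tool call to move; the robot and the scene stay as the last step left them, time stands still between calls to the robot, and variables do not carry over. Pictures are saved under pics/ and viewed, and the job is handed in when it is done.

Besides the shell and the picture viewer there is one more tool, called after ">>>" in YAML: its name, and indented under it one key for each argument. play_rows: Moves the arm, as the interface text tells. Its arguments: {"type":"object","properties":{"moves":{"type":"array"}},"required":["moves"]}

```bash
ls; mkdir -p pics; python3 - <<'E'
from cell import manip, eyes, ticket
import cv2
s=manip.state();print(s)
for n in ["scene","side","wrist"]:
    m=eyes.camera_model(n);print(n,m)
    cv2.imwrite(f"pics/{n}0.png",eyes.grab_frame(n)[:,:,::-1])
E
```

```text
pics
{'t': 0.0, 'qpos': array([ 1.15839147e+00,  3.00465019e-01,  1.52160461e+00,  1.84444602e-05,
        1.32071161e+00, -6.66001951e-02]), 'joint_velocities': array([-1.61473086e-03, -1.24795638e-03,  8.08590014e-05,  6.16052293e-04,
       -7.78276661e-05,  1.65298059e-03]), 'tau': array([-1.08515371e-03, -5.43501270e+01, -3.61796594e+01, -1.48228064e-04,
        4.03142913e-03,  8.03151210e-06]), 'ee_pos': array([186.32484667, 517.2169982 , 230.71470278]), 'ee_rot': array([[-9.40801440e-01,  3.38957826e-01, -4.92769903e-04],
       [ 3.38958170e-01,  9.40800823e-01, -1.08176234e-03],
       [ 9.69265180e-05, -1.18475195e-03, -9.99999293e-01]]), 'ft_force': array([-0.2453735 ,  0.52480849,  0.32340355]), 'moment': array([ 0.02390626, -0.01470818, -0.00199095]), 'opening': 85.5413313685895}
scene {'fovy': 55.435123112423604, 'cx': 321.5526838109567, 'cy': 197.14444266992172, 'xyz': array([1195.27637399, -622.69251991,  932.04878098]), 'orientation': array([[ 0.69277879,  0.4778796 , -0.54008207],
       [ 0.72113838, -0.45479095,  0.52261327],
       [ 0.00412178, -0.75152929, -0.65968684]])}
side {'fovy': 57.99915928650488, 'cx': 314.3289908818334, 'cy': 199.7845594473002, 'xyz': array([143.38823179, 504.04600696, 891.93054367]), 'orientation': array([[-0.77172463, -0.47040925,  0.42796755],
       [-0.6359534 ,  0.57304356, -0.51689879],
       [-0.00209008, -0.67107095, -0.74139019]])}
wrist {'fovy': 63.967367753411544, 'cx': 320.67135141870796, 'cy': 196.97939482501047, 'xyz': array([107.90617966, 545.38591373, 374.28455454]), 'orientation': array([[ 0.33876246,  0.89077259,  0.30292605],
       [ 0.94087115, -0.32030906, -0.11028863],
       [-0.00121213,  0.32237603, -0.94661092]])}
```

View pics/scene0.png

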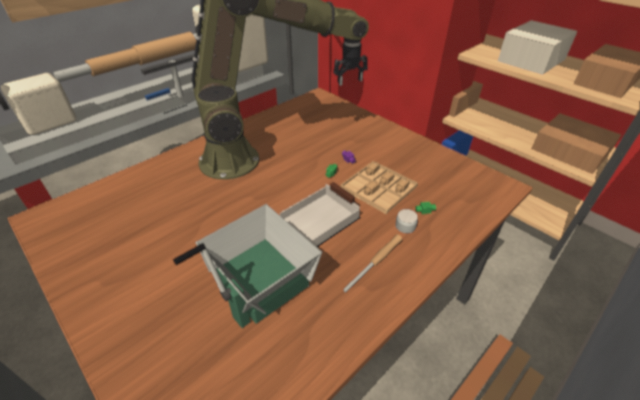

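View pics/side0.png

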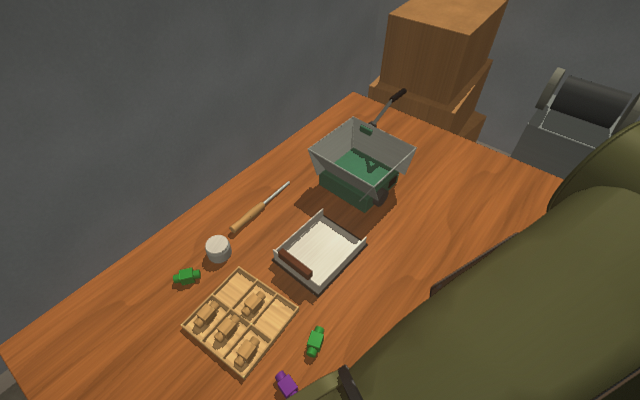

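View pics/wrist0.png

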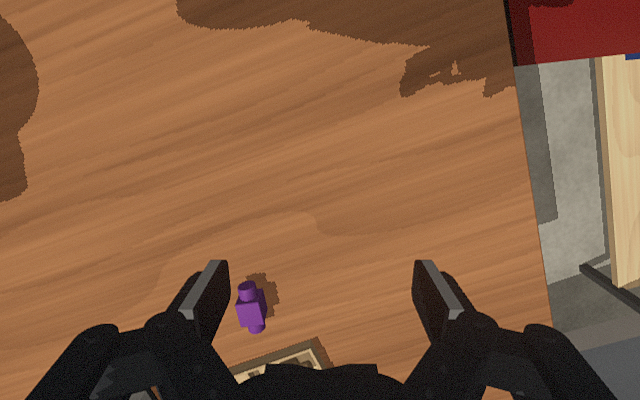

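```bash
python3 - <<'E'
import cv2
a=cv2.imread('pics/side0.png')[200:400,160:420];cv2.imwrite('pics/side0c.png',cv2.resize(a,None,fx=3,fy=3,interpolation=cv2.INTER_CUBIC))
a=cv2.imread('pics/scene0.png')[140:320,170:440];cv2.imwrite('pics/scene0c.png',cv2.resize(a,None,fx=2.9,fy=2.9,interpolation=cv2.INTER_CUBIC))
E
```

```text
(no output)
```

View pics/side0c.png

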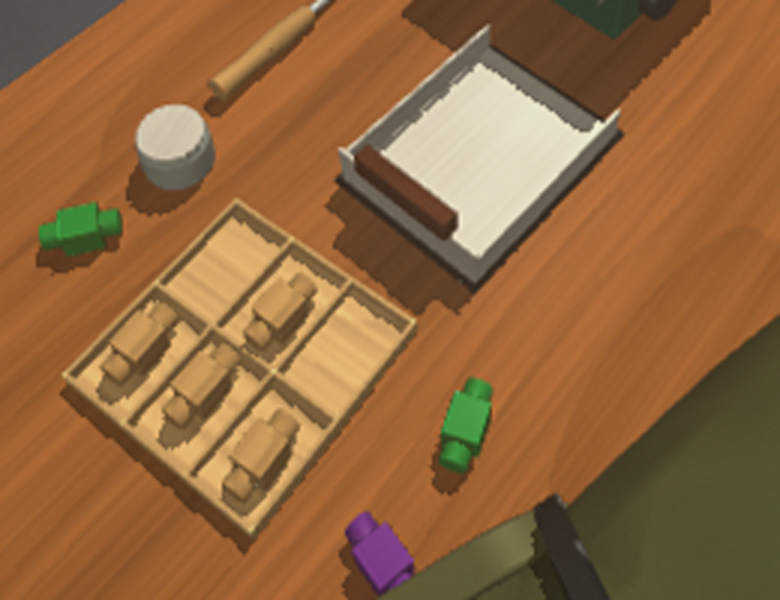

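View pics/scene0c.png

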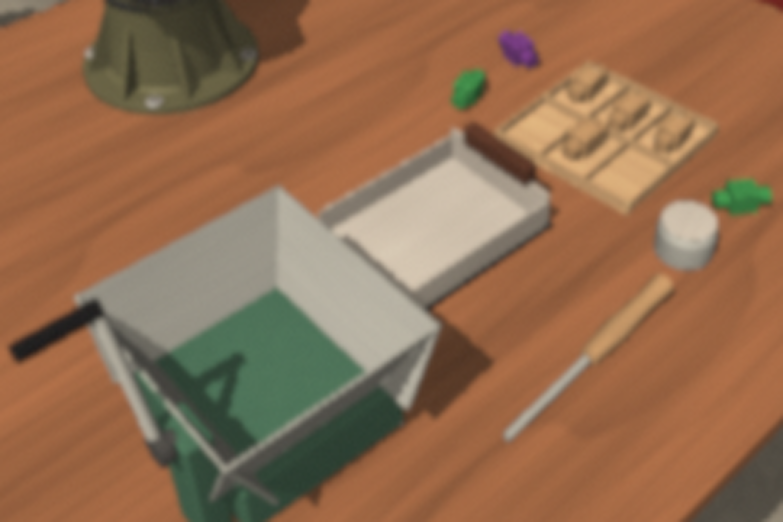

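```bash
cat > h.py <<'E'
from cell import manip, eyes, ticket
import numpy as np, cv2
def ray(m,u,v):
    f=200/np.tan(np.radians(m["fovy"]/2))
    d=np.array([(u-m["cx"])/f,(v-m["cy"])/f,1.]); return np.array(m["xyz"]),m["orientation"]@d
def onz(m,u,v,z):
    o,d=ray(m,u,v); return o+d*(z-o[2])/d[2]
def proj(m,p):
    f=200/np.tan(np.radians(m["fovy"]/2))
    c=m["orientation"].T@(np.array(p)-m["xyz"]); return np.array([m["cx"]+f*c[0]/c[2],m["cy"]+f*c[1]/c[2]])
def tri(m1,p1,m2,p2):
    o1,d1=ray(m1,*p1);o2,d2=ray(m2,*p2);d1/=np.linalg.norm(d1);d2/=np.linalg.norm(d2)
    A=np.stack([d1,-d2],1);t=np.linalg.lstsq(A,o2-o1,rcond=None)[0]
    a=o1+d1*t[0];b=o2+d2*t[1];return (a+b)/2,np.linalg.norm(a-b)
E
python3 - <<'E'
from h import *
np.set_printoptions(precision=1,suppress=True)
m=eyes.camera_model('side');c=eyes.camera_model('scene')
S=lambda x,y,z:onz(m,160+x/3,200+y/3,z)
C=lambda x,y,z:onz(c,170+x/2.9,140+y/2.9,z)
print('bin corners z18',[S(*p,18)[:2] for p in [(237,203),(415,323),(65,376),(250,535)]])
print('bin scene',[C(*p,18)[:2] for p in [(590,63),(716,126),(628,205),(500,132)]])
for n,p in dict(a=(142,335),b=(203,378),c=(282,307),d=(262,450)).items(): print(n,S(*p,35)[:2])
print('grip z75 side', [S(*p,75)[:2] for p in [(363,147),(458,212),(357,160),(447,235)]])
print('grip scene',[C(*p,75)[:2] for p in [(470,124),(536,162)]])
print('tray front top side z42',[S(*p,42)[:2] for p in [(488,27),(616,113)]])
print('tray back',[S(*p,42)[:2] for p in [(342,150)]])
print('mat? base corner', S(475,285,0))
print('tin',S(174,132,50)); print('gouge',S(215,85,14),C(508,437,0))
print('hopper rim scene',[C(*p,160)[:2] for p in [(280,188),(438,326),(226,470),(80,298)]])
print('hopper rim side',[onz(m,*p,160)[:2] for p in [(354,117),(415,149),(370,187),(309,152)]])
print('lever tip', tri(m,(405,91),c,(170+15/2.9,140+354/2.9)), tri(m,(391,99),c,(170+97/2.9,140+306/2.9)))
print('decoys',S(82,228,20),S(467,420,20),S(382,550,20))
E
```

```text
bin corners z18 [array([647.9, 225.6]), array([441.7, 209.6]), array([635., 429.]), array([426. , 415.9])]
bin scene [array([435. , 406.2]), array([639.9, 418.7]), array([655.7, 216.5]), array([453.3, 204.5])]
a [604.8 368. ]
b [537.6 360.3]
c [532.7 276.2]
d [458.7 369.5]
grip z75 side [array([570.2, 131.3]), array([460.6, 128.5]), array([564.8, 144.9]), array([453.6, 151.7])]
grip scene [array([463.4, 137.3]), array([567.4, 143.5])]
tray front top side z42 [array([589.5, -75.2]), array([425.4, -68. ])]
tray back [array([600.4, 131.2])]
mat? base corner [430.1 142.1   0. ]
tin [733.  220.8  50. ]
gouge [770.9 143.7  14. ] [ 776.1 -119.6    0. ]
hopper rim scene [array([ 474.6, -154.9]), array([ 721.6, -165.2]), array([ 712.7, -393.3]), array([ 467.1, -382.9])]
hopper rim side [array([ 705.2, -390.6]), array([ 458.6, -372. ]), array([ 475.3, -143.7]), array([ 706.1, -150.4])]
lever tip (array([ 580.8, -481.6,  264.6]), np.float64(2.870040739761392)) (array([ 587.5, -410.7,  268.5]), np.float64(2.4156861656662))
decoys [736.5 334.1  20. ] [354.2 246.   20. ] [341.8 360.8  20. ]
```

```bash
cat >> h.py <<'E'
from scipy.spatial.transform import Rotation as R
np.set_printoptions(precision=4,suppress=True)
def down(az,tilt=0):
    "tool y at azimuth az (deg), pointing down; tilt deg about tool x"
    a=np.radians(az);y=np.array([np.cos(a),np.sin(a),0]);z=np.array([0,0,-1.]);x=np.cross(y,z)
    return np.stack([x,y,z],1)@R.from_euler('x',tilt,degrees=True).as_matrix()
def rel(p,Rt,s=None):
    s=s or manip.state()
    Rc=s["ee_rot"]; d=Rc.T@(np.array(p)-s["ee_pos"])/1000
    r=R.from_matrix(Rc.T@Rt).as_rotvec()/(np.pi/2)
    print(np.array2string(np.r_[d,r],separator=', ',precision=4,suppress_small=True)); return d,r
def shot(n,name,sc=1):
    m=eyes.camera_model(n);a=eyes.grab_frame(n);cv2.imwrite(f'pics/{name}.png',cv2.resize(a[:,:,::-1],None,fx=sc,fy=sc));return m,a
E
python3 -c "
from h import *
rel((540,383,300),down(0))"
```

```text
[-0.3782, -0.0065, -0.0692, -0.0005,  0.0003,  0.7799]
```

>>> play_rows:
  moves: [-0.378,-0.0065,-0.069,0,0,0.78,60,-0.378,-0.0065,-0.069,0,0,0.78,60,-0.378,-0.0065,-0.069,0,0,0.78,60,-0.378,-0.0065,-0.069,0,0,0.78,60,-0.378,-0.0065,-0.069,0,0,0.78,60,-0.378,-0.0065,-0.069,0,0,0.78,60,-0.378,-0.0065,-0.069,0,0,0.78,60,-0.378,-0.0065,-0.069,0,0,0.78,60,-0.378,-0.0065,-0.069,0,0,0.78,60,-0.378,-0.0065,-0.069,0,0,0.78,60]

```text
t: 1.4
ee_pos: [539.0, 383.7, 300.0]
ee_rot: [[-0.002, 1.0, -0.0], [1.0, 0.002, -0.001], [-0.001, -0.0, -1.0]]
ft_force: [0.4, -0.0, 0.3]
opening: 60.3
```

```bash
python3 - <<'E'
from h import *
import pickle
m,a=shot('wrist','w1');pickle.dump((m,a),open('w1.pkl','wb'))
s=manip.state();print(s['t'],s['ee_pos'],s['opening'],s['qpos'],m['xyz'])
E
```

```text
1.45 [539.1229 383.6087 300.021 ] 59.98639209619994 [ 0.5633  0.5274  1.0479 -0.0005  1.5668  0.5614] [538.5667 466.7292 443.4273]
```

View pics/w1.png

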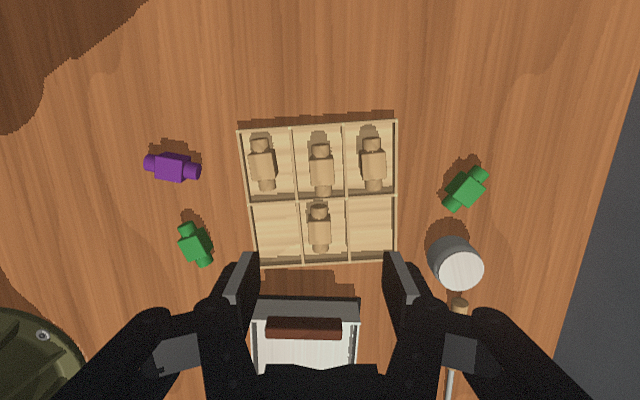

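```bash
python3 - <<'E'
from h import *
import pickle
m,a=pickle.load(open('w1.pkl','rb'))
c=a[110:350,230:410,::-1];cv2.imwrite('pics/w1c.png',cv2.resize(c,None,fx=3.2,fy=2.5*1,interpolation=cv2.INTER_CUBIC) if 0 else cv2.resize(c,None,fx=2.5,fy=2.5,interpolation=cv2.INTER_CUBIC))
print([onz(m,*p,18)[:2] for p in [(239,130),(396,121),(396,263),(260,268)]])
E
```

```text
[array([431.4802, 413.8118]), array([636.2665, 425.859 ]), array([652.7275, 216.3067]), array([446.8476, 207.1009])]
```

View pics/w1c.png

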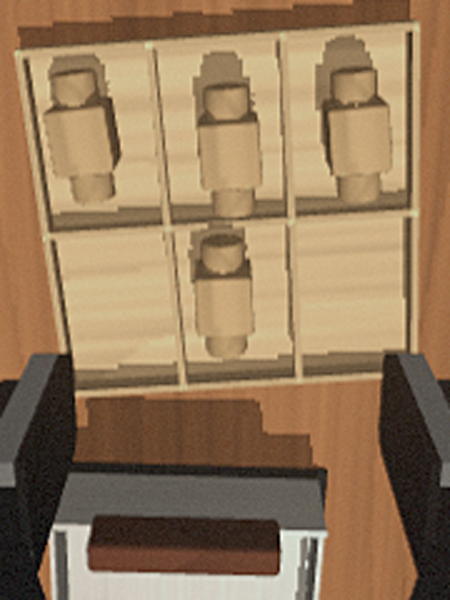

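```bash
python3 - <<'E'
from h import *
import pickle
m,a=pickle.load(open('w1.pkl','rb'))
f=lambda x,y,z:onz(m,230+x/2.5,110+y/2.5,z)[:2]
for n,q in dict(A=[(46,108),(105,105),(116,175),(58,180)],B=[(198,121),(257,120),(262,188),(205,188)],C=[(330,107),(387,104),(391,172),(335,173)],D=[(197,267),(250,265),(254,331),(199,332)]).items():
    P=np.array([f(*p,37) for p in q]);x=P[1]-P[0]+P[2]-P[3];y=P[0]-P[3]+P[1]-P[2]
    print(n,P.mean(0),np.linalg.norm(x)/2,np.linalg.norm(y)/2,np.degrees(np.arctan2(x[1],x[0])),np.degrees(np.arctan2(-y[0],y[1])))
print('grip top', [f(*p,75) for p in [(92,517),(279,518),(279,566),(90,568)]])
print('tray back wall top', [f(*p,49) for p in [(68,476),(324,474)]], [f(*p,49) for p in [(60,524),(324,532)]])
E
```

```text
A [463.0445 368.8047] 30.61030996155854 37.97443832926462 4.168465169327061 5.813463726575455
B [540.6472 362.4798] 30.295101580257203 36.42778075004291 0.6441006569229764 5.172481020705559
C [608.2169 370.8092] 29.285964767389626 35.8180406251002 2.198697528597309 6.984722935296738
D [537.9104 279.8079] 30.03724699715918 39.88982311742567 1.8806876903832563 2.5036944358004045
grip top [array([464.045 , 164.1153]), array([568.3291, 163.7404]), array([569.1142, 130.5032]), array([461.0668, 128.7666])]
tray back wall top [array([446.2484, 171.7971]), array([595.9969, 173.6128])] [array([439.3517, 137.6229]), array([597.7264, 132.2325])]
```

```bash
python3 -c "
from h import *
rel((463,368.5,110),down(3.5));rel((463,368.5,16),down(3.5))"
```

```text
[-0.0148, -0.0761,  0.19  , -0.0002,  0.0004, -0.0377]
[-0.0148, -0.0761,  0.284 , -0.0002,  0.0004, -0.0377]
```

>>> play_rows:
  moves: [-0.0148,-0.076,0.19,0,0,-0.038,56,-0.0148,-0.076,0.19,0,0,-0.038,56,-0.0148,-0.076,0.19,0,0,-0.038,56,-0.0148,-0.076,0.19,0,0,-0.038,56,-0.0148,-0.076,0.23,0,0,-0.038,56,-0.0148,-0.076,0.26,0,0,-0.038,56,-0.0148,-0.076,0.284,0,0,-0.038,56,-0.0148,-0.076,0.284,0,0,-0.038,56]

```text
t: 2.45
ee_pos: [462.6, 368.7, 15.4]
ee_rot: [[-0.063, 0.998, -0.001], [0.998, 0.063, -0.001], [-0.001, -0.001, -1.0]]
ft_force: [-0.7, -0.7, 0.5]
opening: 56.2
```

```bash
python3 - <<'E'
from h import *
shot('wrist','w2')
rel((463,368.5,16),down(3.5))
E
```

```text
[-0.0003,  0.0002, -0.    , -0.0003,  0.0005,  0.0011]
```

View pics/w2.png

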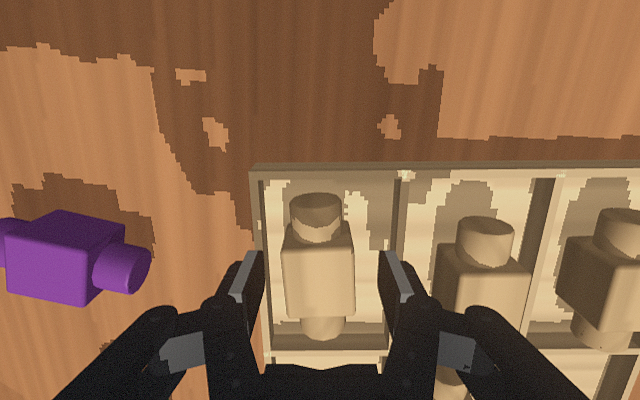

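>>> play_rows:
  moves: [0,0,0,0,0,0,25,0,0,0,0,0,0,25,0,0,0,0,0,0,25,0,0,0,0,0,0,25,0,0,-0.06,0,0,0,25,0,0,-0.115,0,0,0,25,0,0,-0.115,0,0,0,25]

```text
t: 3.38
ee_pos: [464.2, 369.8, 135.5]
ee_rot: [[-0.063, 0.998, 0.006], [0.998, 0.063, 0.004], [0.003, 0.006, -1.0]]
ft_force: [0.4, 0.6, -0.8]
opening: 30.8
```

```bash
python3 - <<'E'
from h import *
rel((475,70,130),down(3));rel((475,70,19),down(3))
m,a=shot('side','s2',1)
cv2.imwrite('pics/s2c.png',cv2.resize(a[190:400,160:440,::-1],None,fx=2.7,fy=2.7,interpolation=cv2.INTER_CUBIC))
E
```

```text
[-0.2999, -0.0081,  0.0045,  0.0039, -0.002 ,  0.0067]
[-0.3003, -0.0088,  0.1155,  0.0039, -0.002 ,  0.0067]
```

View pics/s2c.png

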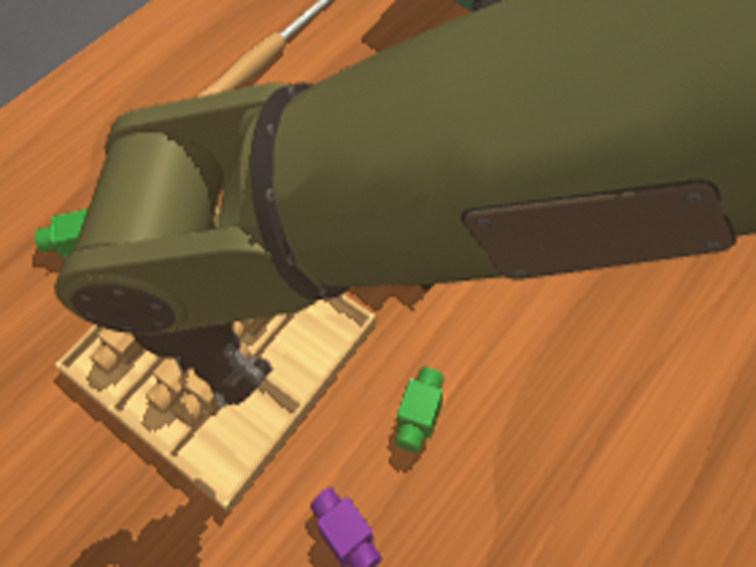

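>>> play_rows:
  moves: [-0.3,-0.008,0.0045,0.004,-0.002,0.007,25,-0.3,-0.008,0.0045,0.004,-0.002,0.007,25,-0.3,-0.008,0.0045,0.004,-0.002,0.007,25,-0.3,-0.008,0.0045,0.004,-0.002,0.007,25,-0.3,-0.008,0.0045,0.004,-0.002,0.007,25,-0.3,-0.008,0.0045,0.004,-0.002,0.007,25,-0.3,-0.008,0.0045,0.004,-0.002,0.007,25]

```text
t: 4.3
ee_pos: [473.7, 69.5, 127.0]
ee_rot: [[-0.051, 0.999, -0.005], [0.999, 0.051, -0.002], [-0.002, -0.005, -1.0]]
ft_force: [-0.1, 0.9, -1.3]
opening: 30.8
```

```bash
python3 - <<'E'
from h import *
m,a=shot('wrist','w3')
m2,a=shot('scene','c3',1)
cv2.imwrite('pics/c3c.png',cv2.resize(a[140:320,170:440,::-1],None,fx=2.9,fy=2.9,interpolation=cv2.INTER_CUBIC))
E
```

```text
(no output)
```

View pics/w3.png

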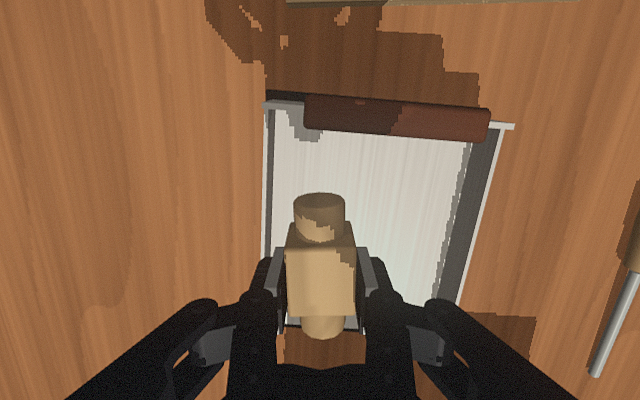

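View pics/c3c.png

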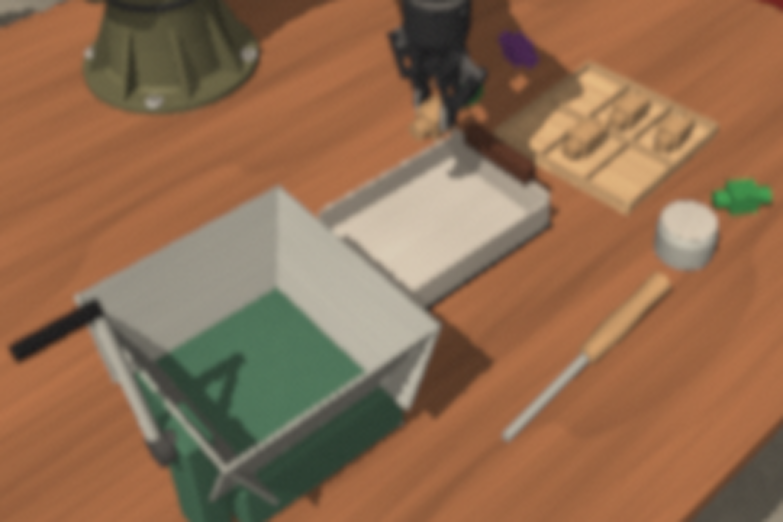

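```bash
python3 - <<'E'
from h import *
m=eyes.camera_model('wrist');print(m['xyz'])
print('bar top z78',[onz(m,*p,78)[:2] for p in [(306,95),(490,109),(489,141),(304,128)]])
print('backcorners z45/52',[onz(m,*p,z)[:2] for p,z in [((267,103),45),((513,125),45),((274,110),6),((262,250),45),((458,300),45)]])
E
```

```text
[469.8086 153.3252 270.644 ]
bar top z78 [array([460.6648, 148.505 ]), array([567.4936, 146.4716]), array([571.0468, 128.1351]), array([460.1975, 129.8229])]
backcorners z45/52 [array([432.9141, 141.1075]), array([602.4127, 135.5996]), array([432.126 , 133.9105]), array([428.8404,  29.094 ]), array([592.1752,  -8.6328])]
```

>>> play_rows:
  moves: [0,0.004,0.05,0.003,0,0.02,25,0,0.004,0.09,0.003,0,0.02,25,0,0.004,0.109,0.003,0,0.02,25,0,0.004,0.109,0.003,0,0.02,25,0,0.004,0.109,0.003,0,0.02,42,0,0.004,0.109,0.003,0,0.02,42,0,0.004,0.06,0.003,0,0.02,45,0,0.004,0.0,0.003,0,0.02,56,0,0.004,0.0,0.003,0,0.02,56]

```text
t: 5.52
ee_pos: [479.8, 70.7, 131.8]
ee_rot: [[-0.022, 1.0, -0.001], [1.0, 0.022, -0.002], [-0.002, -0.001, -1.0]]
ft_force: [-0.2, 0.2, -1.2]
opening: 56.5
```

```bash
python3 - <<'E'
from h import *
m,a=shot('wrist','w4')
rel((540,375,250),down(3))
E
```

```text
[ 0.3028,  0.0674, -0.1217, -0.0033,  0.0014, -0.0194]
```

View pics/w4.png

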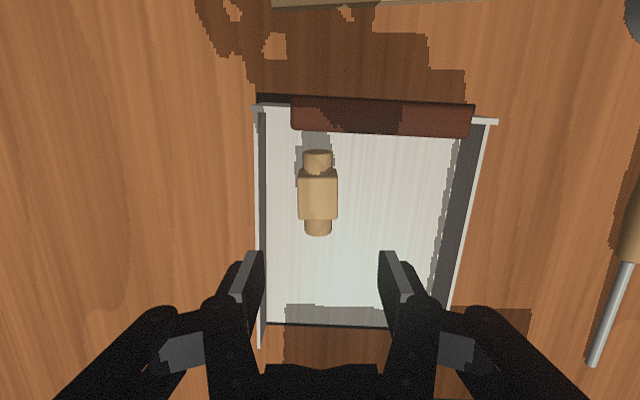

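>>> play_rows:
  moves: [0.303,0.067,-0.122,-0.003,0,-0.019,56,0.303,0.067,-0.122,-0.003,0,-0.019,56,0.303,0.067,-0.122,-0.003,0,-0.019,56,0.303,0.067,-0.122,-0.003,0,-0.019,56,0.303,0.067,-0.122,-0.003,0,-0.019,56,0.303,0.067,-0.122,-0.003,0,-0.019,56,0.303,0.067,-0.122,-0.003,0,-0.019,56,0.303,0.067,-0.122,-0.003,0,-0.019,56]

```text
t: 6.58
ee_pos: [539.4, 374.4, 248.9]
ee_rot: [[-0.051, 0.999, -0.002], [0.999, 0.051, -0.003], [-0.003, -0.002, -1.0]]
ft_force: [-0.3, 0.4, -0.9]
opening: 56.0
```

```bash
python3 - <<'E'
from h import *
m,a=shot('wrist','w5')
rel((608.5,370.5,110),down(3.5));rel((608.5,370.5,16),down(3.5))
c=a[60:360,220:440,::-1];cv2.imwrite('pics/w5c.png',cv2.resize(c,None,fx=2,fy=2,interpolation=cv2.INTER_CUBIC))
import pickle;pickle.dump(m,open('m5.pkl','wb'))
E
```

```text
[-0.0068,  0.069 ,  0.1392, -0.0013,  0.0019, -0.0065]
[-0.0065,  0.0692,  0.2332, -0.0013,  0.0019, -0.0065]
```

View pics/w5c.png

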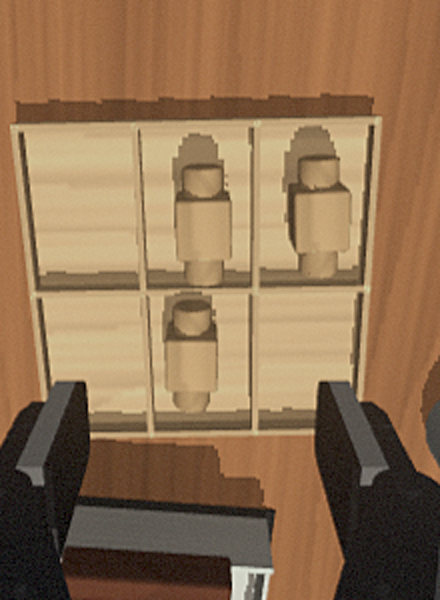

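```bash
python3 - <<'E'
from h import *
import pickle;m=pickle.load(open('m5.pkl','rb'))
f=lambda x,y,z:onz(m,220+x/2,60+y/2,z)[:2]
for n,q in dict(B=[(176,200),(229,200),(230,260),(178,260)],C=[(297,192),(349,192),(349,249),(298,252)],D=[(167,338),(216,338),(217,391),(167,391)]).items():
    P=np.array([f(*p,37) for p in q]);print(n,P.mean(0))
E
```

```text
B [540.2981 361.8335]
C [608.3389 370.5656]
D [537.7061 275.9142]
```

>>> play_rows:
  moves: [-0.0068,0.069,0.139,-0.001,0.002,-0.006,56,-0.0068,0.069,0.139,-0.001,0.002,-0.006,56,-0.0068,0.069,0.139,-0.001,0.002,-0.006,56,-0.0068,0.069,0.18,-0.001,0.002,-0.006,56,-0.0068,0.069,0.21,-0.001,0.002,-0.006,56,-0.0068,0.069,0.233,-0.001,0.002,-0.006,56,-0.0068,0.069,0.233,-0.001,0.002,-0.006,56,-0.0068,0.069,0.233,-0.001,0.002,-0.006,25,-0.0068,0.069,0.233,-0.001,0.002,-0.006,25,-0.0068,0.069,0.233,-0.001,0.002,-0.006,25,-0.0068,0.069,0.233,-0.001,0.002,-0.006,25]

```text
t: 8.0
ee_pos: [608.6, 370.2, 16.9]
ee_rot: [[-0.06, 0.998, 0.0], [0.998, 0.06, 0.0], [0.0, 0.0, -1.0]]
ft_force: [-1.5, -1.5, 5.7]
opening: 30.9
```

```bash
python3 - <<'E'
from h import *
rel((552,70,135),down(1));rel((552,70,19),down(1))
E
```

```text
[-0.2962, -0.0746, -0.1183,  0.0002, -0.0003,  0.0272]
[-0.2962, -0.0746, -0.0023,  0.0002, -0.0003,  0.0272]
```

>>> play_rows:
  moves: [0,0,-0.06,0,0,0,25,0,0,-0.118,0,0,0,25,-0.05,-0.012,-0.118,0,0,0.027,25,-0.296,-0.0746,-0.118,0,0,0.027,25,-0.296,-0.0746,-0.118,0,0,0.027,25,-0.296,-0.0746,-0.118,0,0,0.027,25,-0.296,-0.0746,-0.118,0,0,0.027,25,-0.296,-0.0746,-0.118,0,0,0.027,25,-0.296,-0.0746,-0.118,0,0,0.027,25,-0.296,-0.0746,-0.118,0,0,0.027,25]

```text
t: 9.25
ee_pos: [552.1, 71.3, 134.6]
ee_rot: [[-0.019, 1.0, 0.0], [1.0, 0.019, 0.001], [0.001, 0.0, -1.0]]
ft_force: [-0.3, 0.1, -0.5]
opening: 30.6
```

```bash
python3 - <<'E'
from h import *
m,a=shot('wrist','w6')
rel((552,70,19.5),down(1))
E
```

```text
[-0.0014, -0.0001,  0.115 ,  0.0001, -0.0003,  0.0012]
```

View pics/w6.png

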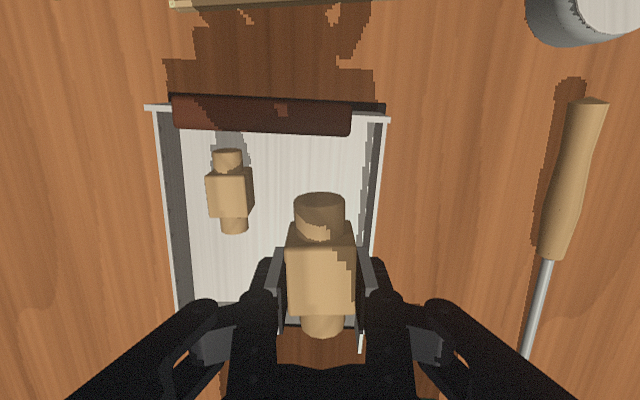

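>>> play_rows:
  moves: [-0.001,0,0.05,0,0,0,25,-0.001,0,0.09,0,0,0,25,-0.001,0,0.115,0,0,0,25,-0.001,0,0.115,0,0,0,25,-0.001,0,0.115,0,0,0,42,-0.001,0,0.115,0,0,0,42,-0.001,0,0.06,0,0,0,45,-0.001,0,-0.01,0,0,0,56,-0.001,0,-0.01,0,0,0,56]

```text
t: 10.42
ee_pos: [553.8, 70.6, 149.5]
ee_rot: [[-0.02, 1.0, 0.008], [1.0, 0.02, 0.001], [0.001, 0.008, -1.0]]
ft_force: [0.6, -0.1, -0.7]
opening: 55.8
```

```bash
python3 - <<'E'
from h import *
m,a=shot('wrist','w7')
rel((540,375,230),down(3.5));
E
```

```text
[ 0.3047, -0.0067, -0.082 ,  0.0036, -0.0004, -0.0264]
```

View pics/w7.png

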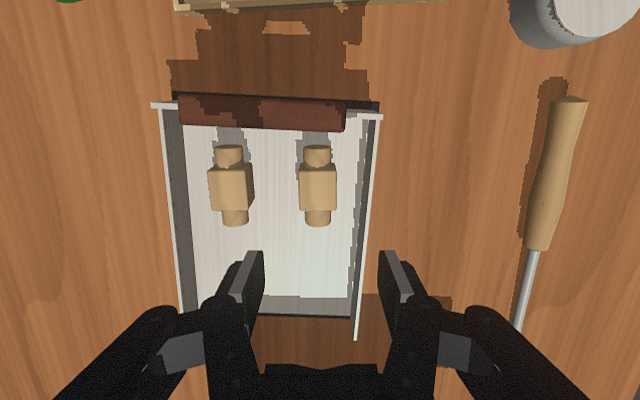

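Two in the tray, at (231,185) and (317,185). Next, the next look and B.

>>> play_rows:
  moves: [0.305,-0.007,-0.082,0.003,0,-0.026,56,0.305,-0.007,-0.082,0.003,0,-0.026,56,0.305,-0.007,-0.082,0.003,0,-0.026,56,0.305,-0.007,-0.082,0.003,0,-0.026,56,0.305,-0.007,-0.082,0.003,0,-0.026,56,0.305,-0.007,-0.082,0.003,0,-0.026,56,0.305,-0.007,-0.082,0.003,0,-0.026,56]

```text
t: 11.35
ee_pos: [539.4, 375.1, 228.4]
ee_rot: [[-0.061, 0.998, -0.001], [0.998, 0.061, -0.001], [-0.001, -0.001, -1.0]]
ft_force: [0.5, -0.1, 0.2]
opening: 55.6
```

```bash
python3 - <<'E'
from h import *
m,a=shot('wrist','w8')
rel((540.3,362,110),down(3.5));rel((540.3,362,16),down(3.5))
c=a[60:360,220:440,::-1];cv2.imwrite('pics/w8c.png',cv2.resize(c,None,fx=2,fy=2,interpolation=cv2.INTER_CUBIC))
E
```

```text
[-0.0123,  0.    ,  0.1187, -0.0005,  0.0003, -0.0007]
[-0.0123,  0.0001,  0.2127, -0.0005,  0.0003, -0.0007]
```

View pics/w8c.png

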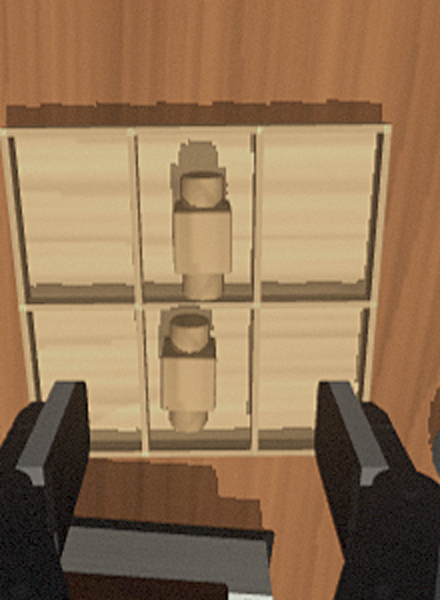

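B and D are unmoved, at crop (203,238) and (188,380). Taking B.

>>> play_rows:
  moves: [-0.012,0,0.119,0,0,-0.001,56,-0.012,0,0.119,0,0,-0.001,56,-0.012,0,0.119,0,0,-0.001,56,-0.012,0,0.16,0,0,-0.001,56,-0.012,0,0.19,0,0,-0.001,56,-0.012,0,0.213,0,0,-0.001,56,-0.012,0,0.213,0,0,-0.001,56,-0.012,0,0.213,0,0,-0.001,25,-0.012,0,0.213,0,0,-0.001,25,-0.012,0,0.213,0,0,-0.001,25,-0.012,0,0.213,0,0,-0.001,25]

```text
t: 12.78
ee_pos: [541.5, 362.9, 18.4]
ee_rot: [[-0.061, 0.998, 0.003], [0.998, 0.061, 0.001], [0.001, 0.003, -1.0]]
ft_force: [0.2, -0.6, 8.0]
opening: 30.3
```

```bash
python3 - <<'E'
from h import *
rel((475,-12,135),down(1));rel((475,-12,19),down(1))
E
```

```text
[-0.3699, -0.089 , -0.1172,  0.0018, -0.0008,  0.028 ]
[-0.3701, -0.0893, -0.0012,  0.0018, -0.0008,  0.028 ]
```

>>> play_rows:
  moves: [0,0,-0.06,0,0,0,25,0,0,-0.118,0,0,0,25,-0.05,-0.012,-0.118,0,0,0.027,25,-0.37,-0.089,-0.118,0.002,0,0.028,25,-0.37,-0.089,-0.118,0.002,0,0.028,25,-0.37,-0.089,-0.118,0.002,0,0.028,25,-0.37,-0.089,-0.118,0.002,0,0.028,25,-0.37,-0.089,-0.118,0.002,0,0.028,25,-0.37,-0.089,-0.118,0.002,0,0.028,25,-0.37,-0.089,-0.118,0.002,0,0.028,25,-0.37,-0.089,-0.118,0.002,0,0.028,25]

```text
t: 14.15
ee_pos: [475.4, -11.0, 136.1]
ee_rot: [[-0.018, 1.0, 0.0], [1.0, 0.018, 0.001], [0.001, 0.0, -1.0]]
ft_force: [0.4, -0.5, -0.7]
opening: 30.8
```

```bash
python3 - <<'E'
from h import *
m,a=shot('wrist','w9')
rel((476,-12,20.5),down(0))
E
```

```text
[-0.0013,  0.0007,  0.1155, -0.    , -0.0009,  0.012 ]
```

View pics/w9.png

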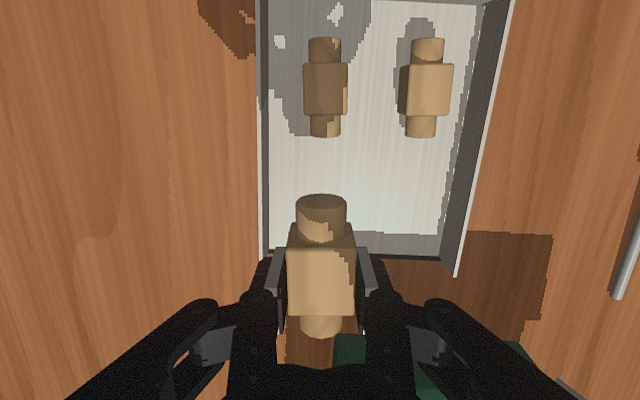

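>>> play_rows:
  moves: [-0.001,0.001,0.05,0,0,0.01,25,-0.001,0.001,0.09,0,0,0.01,25,-0.001,0.001,0.1155,0,0,0.01,25,-0.001,0.001,0.1155,0,0,0.01,25,-0.001,0.001,0.1155,0,0,0.01,42,-0.001,0.001,0.1155,0,0,0.01,42,-0.001,0.001,0.06,0,0,0.01,45,-0.001,0.001,-0.01,0,0,0.01,56,-0.001,0.001,-0.01,0,0,0.01,56]

```text
t: 15.32
ee_pos: [478.0, -11.9, 150.4]
ee_rot: [[-0.003, 1.0, 0.008], [1.0, 0.003, 0.001], [0.001, 0.008, -1.0]]
ft_force: [-0.4, -0.3, -0.5]
opening: 56.5
```

```bash
python3 - <<'E'
from h import *
m,a=shot('wrist','w10')
rel((540,310,230),down(3.5));
E
```

```text
[ 0.3217,  0.0642, -0.0804,  0.0034, -0.0004, -0.0367]
```

View pics/w10.png

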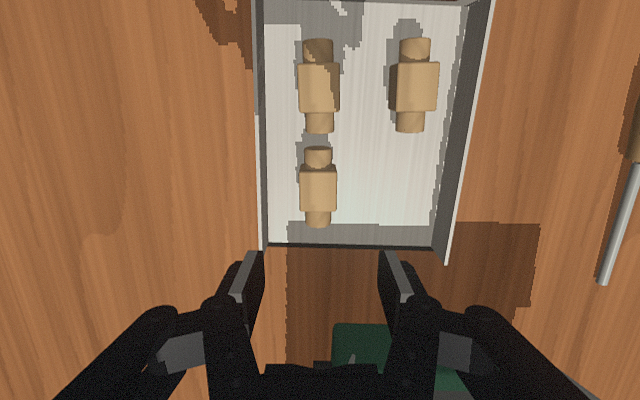

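Three in, well inside the front edge (row 245). Going to D.

>>> play_rows:
  moves: [0.322,0.064,-0.08,0.003,0,-0.037,56,0.322,0.064,-0.08,0.003,0,-0.037,56,0.322,0.064,-0.08,0.003,0,-0.037,56,0.322,0.064,-0.08,0.003,0,-0.037,56,0.322,0.064,-0.08,0.003,0,-0.037,56,0.322,0.064,-0.08,0.003,0,-0.037,56,0.322,0.064,-0.08,0.003,0,-0.037,56,0.322,0.064,-0.08,0.003,0,-0.037,56]

```text
t: 16.38
ee_pos: [539.6, 309.5, 228.3]
ee_rot: [[-0.061, 0.998, -0.001], [0.998, 0.061, -0.0], [-0.0, -0.001, -1.0]]
ft_force: [-1.2, -0.2, -0.5]
opening: 56.7
```

```bash
python3 - <<'E'
from h import *
m,a=shot('wrist','w11')
rel((537.8,278,110),down(3.5));rel((537.8,278,16),down(3.5))
E
```

```text
[-0.0311, -0.0037,  0.1186, -0.0005,  0.0001, -0.0002]
[-0.0311, -0.0036,  0.2126, -0.0005,  0.0001, -0.0002]
```

View pics/w11.png

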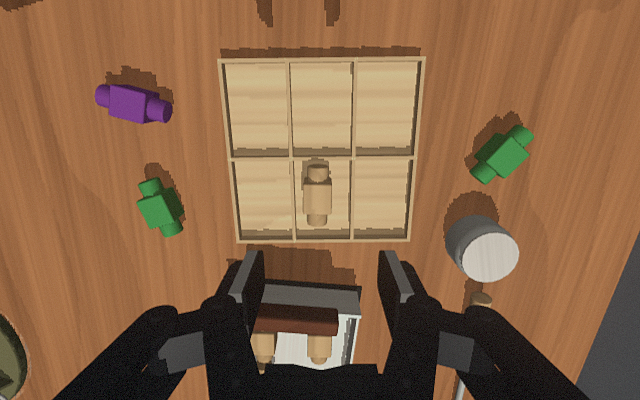

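```bash
python3 -c "
from h import *
m=eyes.camera_model('wrist');print(onz(m,317.5,197,37),onz(m,304,181,37),onz(m,331,181,37),onz(m,331,213,37))"
```

```text
[537.597  277.7455  37.    ] [521.8884 295.1958  37.    ] [551.1859 296.9893  37.    ] [553.8486 259.6918  37.    ]
```

>>> play_rows:
  moves: [-0.031,-0.0035,0.119,0,0,0,56,-0.031,-0.0035,0.119,0,0,0,56,-0.031,-0.0035,0.119,0,0,0,56,-0.031,-0.0035,0.16,0,0,0,56,-0.031,-0.0035,0.19,0,0,0,56,-0.031,-0.0035,0.212,0,0,0,56,-0.031,-0.0035,0.212,0,0,0,56,-0.031,-0.0035,0.212,0,0,0,25,-0.031,-0.0035,0.212,0,0,0,25,-0.031,-0.0035,0.212,0,0,0,25,-0.031,-0.0035,0.212,0,0,0,25]

```text
t: 17.8
ee_pos: [539.2, 278.7, 19.3]
ee_rot: [[-0.061, 0.998, 0.003], [0.998, 0.061, 0.002], [0.001, 0.003, -1.0]]
ft_force: [0.3, -0.1, 6.0]
opening: 30.5
```

```bash
python3 - <<'E'
from h import *
rel((549,-10,135),down(0));rel((549,-10,19),down(0))
E
```

```text
[-0.2886, -0.0074, -0.1161,  0.0018, -0.0009,  0.0386]
[-0.2888, -0.0077, -0.0001,  0.0018, -0.0009,  0.0386]
```

>>> play_rows:
  moves: [0,0,-0.06,0,0,0,25,0,0,-0.118,0,0,0,25,0,0,-0.118,0,0,0.01,25,-0.289,-0.0075,-0.118,0.002,0,0.038,25,-0.289,-0.0075,-0.118,0.002,0,0.038,25,-0.289,-0.0075,-0.118,0.002,0,0.038,25,-0.289,-0.0075,-0.118,0.002,0,0.038,25,-0.289,-0.0075,-0.118,0.002,0,0.038,25,-0.289,-0.0075,-0.118,0.002,0,0.038,25,-0.289,-0.0075,-0.118,0.002,0,0.038,25]

```text
t: 19.05
ee_pos: [548.9, -10.0, 137.0]
ee_rot: [[-0.001, 1.0, -0.0], [1.0, 0.001, 0.002], [0.002, -0.0, -1.0]]
ft_force: [0.3, 0.3, -0.3]
opening: 30.5
```

```bash
python3 - <<'E'
from h import *
m,a=shot('wrist','w12')
rel((549,-10,21),down(0))
E
```

```text
[-0.0006,  0.0001,  0.1159, -0.0001, -0.001 ,  0.001 ]
```

View pics/w12.png

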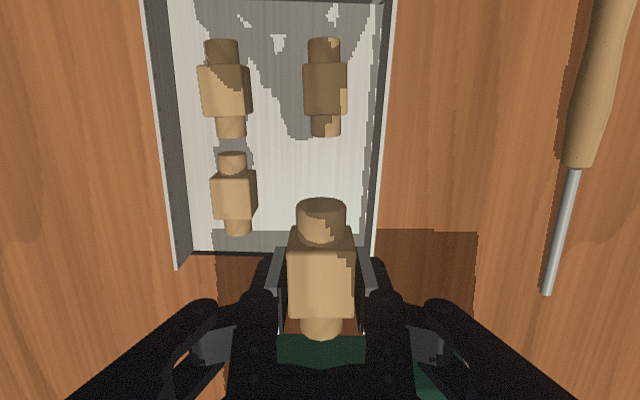

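>>> play_rows:
  moves: [-0.0006,0,0.05,0,-0.001,0,25,-0.0006,0,0.09,0,-0.001,0,25,-0.0006,0,0.116,0,-0.001,0,25,-0.0006,0,0.116,0,-0.001,0,25,-0.0006,0,0.116,0,-0.001,0,42,-0.0006,0,0.116,0,-0.001,0,42,-0.0006,0,0.06,0,-0.001,0,45,-0.0006,0,-0.06,0,-0.001,0,56,-0.0006,0,-0.06,0,-0.001,0,56,-0.0006,0,-0.06,0,-0.001,0,56]

```text
t: 20.35
ee_pos: [550.5, -10.2, 202.1]
ee_rot: [[-0.002, 1.0, 0.009], [1.0, 0.002, -0.001], [-0.001, 0.009, -1.0]]
ft_force: [0.9, -0.7, -1.0]
opening: 55.9
```

```bash
python3 - <<'E'
from h import *
rel((515,60,280),down(88));rel((515,60,280),down(-92))
E
```

```text
[ 0.0702, -0.0347, -0.0783,  0.004 ,  0.0046, -0.9766]
[ 0.0702, -0.0347, -0.0783,  0.0047, -0.0041,  1.0234]
```

>>> play_rows:
  moves: [0.07,-0.035,-0.078,0.004,0.004,-0.977,56,0.07,-0.035,-0.078,0.004,0.004,-0.977,56,0.07,-0.035,-0.078,0.004,0.004,-0.977,56,0.07,-0.035,-0.078,0.004,0.004,-0.977,56,0.07,-0.035,-0.078,0.004,0.004,-0.977,56,0.07,-0.035,-0.078,0.004,0.004,-0.977,56,0.07,-0.035,-0.078,0.004,0.004,-0.977,56,0.07,-0.035,-0.078,0.004,0.004,-0.977,56,0.07,-0.035,-0.078,0.004,0.004,-0.977,56,0.07,-0.035,-0.078,0.004,0.004,-0.977,56,0.07,-0.035,-0.078,0.004,0.004,-0.977,56]

```text
t: 21.72
ee_pos: [514.6, 59.8, 279.6]
ee_rot: [[-0.999, 0.037, 0.0], [0.037, 0.999, -0.001], [-0.0, -0.001, -1.0]]
ft_force: [0.1, -0.9, -0.2]
opening: 56.3
```

```bash
python3 - <<'E'
from h import *
m,a=shot('wrist','w13')
print(manip.state()['qpos'])
rel((590,-67,355),down(90,-45))
import pickle;pickle.dump((m,a),open('m13.pkl','wb'))
E
```

```text
[ 0.0452  0.1941  1.5398 -0.0007  1.4072 -1.4892]
[-0.0799, -0.124 , -0.0753, -0.5003,  0.0094, -0.0218]
```

View pics/w13.png

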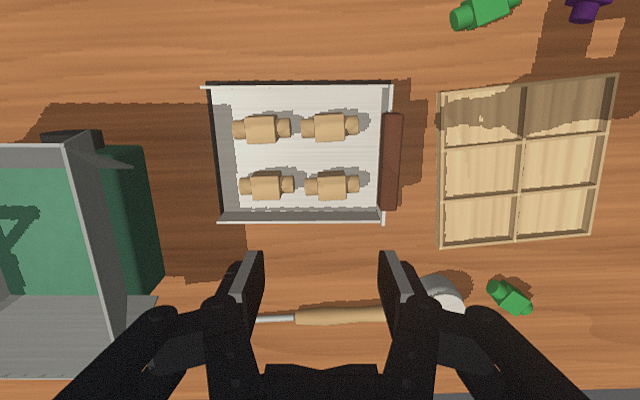

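```bash
python3 - <<'E'
from h import *
import pickle
m,a=pickle.load(open('m13.pkl','rb'))
f=lambda u,v,z:onz(m,u,v,z)[:2]
print('bar',[f(*p,78) for p in [(385,113),(403,114),(397,210),(379,210)]])
print('hopper rim',[f(*p,160) for p in [(65,146),(128,370)]])
print('tray front',[f(*p,45) for p in [(204,88),(216,222)]],[f(*p,6) for p in [(221,215)]],'mat', [f(*p,3) for p in [(207,82),(392,82)]])
cv2.imwrite('pics/w13c.png',cv2.resize(a[70:240,190:430,::-1],None,fx=3.3,fy=3.3,interpolation=cv2.INTER_CUBIC))
E
```

```text
bar [array([458.6477, 128.7385]), array([460.3518, 147.5744]), array([567.9106, 145.6356]), array([567.1559, 124.8782])]
hopper rim [array([ 468.9007, -149.5396]), array([ 707.895 , -152.8129])]
tray front [array([426.7262, -67.8663]), array([589.0694, -77.5599])] [array([594.9933, -83.5064])] mat [array([419.3821, -77.5925]), array([427.7487, 150.6703])]
```

View pics/w13c.png

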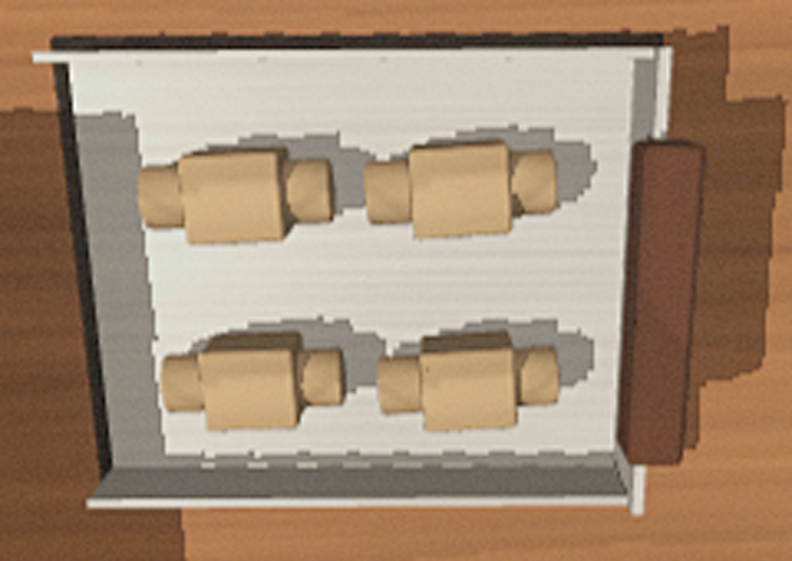

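>>> play_rows:
  moves: [-0.08,-0.124,-0.075,-0.5,0.009,-0.022,56,-0.08,-0.124,-0.075,-0.5,0.009,-0.022,56,-0.08,-0.124,-0.075,-0.5,0.009,-0.022,56,-0.08,-0.124,-0.075,-0.5,0.009,-0.022,56,-0.08,-0.124,-0.075,-0.5,0.009,-0.022,56,-0.08,-0.124,-0.075,-0.5,0.009,-0.022,56,-0.08,-0.124,-0.075,-0.5,0.009,-0.022,56]

```text
t: 22.65
ee_pos: [590.0, -65.9, 355.7]
ee_rot: [[-1.0, -0.002, 0.0], [-0.002, 0.71, 0.705], [-0.002, 0.705, -0.71]]
ft_force: [-0.1, 0.1, 1.1]
opening: 56.1
```

```bash
python3 - <<'E'
from h import *
s=manip.state();print(s['qpos'],s['ee_pos'])
rel((590,-67,355),down(90,-45))
rel((590,-20,400),down(90,-55))
shot('side','s14',1.2);shot('wrist','w14')
E
```

```text
[-0.4415  0.4682  1.1687  0.719   1.8269 -1.9424] [590.0452 -65.8525 355.6815]
[ 0.    , -0.0013, -0.0003, -0.0022,  0.0002,  0.0015]
[-0.0001,  0.0638,  0.0009, -0.1134,  0.    ,  0.0016]
```

View pics/w14.png

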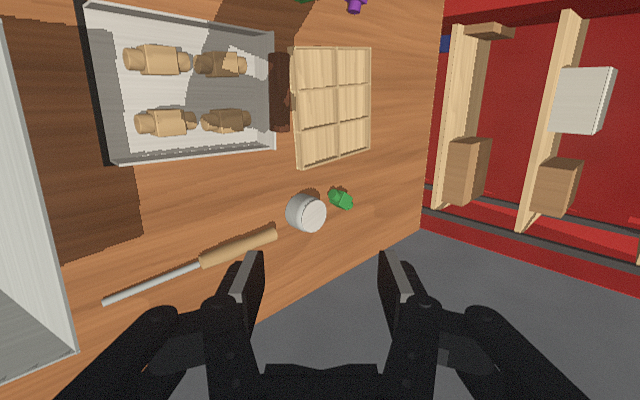

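```bash
python3 - <<'E'
from h import *
rel((514,137.5,130),down(88.5))
E
```

```text
[ 0.0762, -0.0147,  0.3034,  0.4983, -0.0057,  0.0172]
```

>>> play_rows:
  moves: [0.076,-0.0147,0.303,0.498,-0.006,0.017,50,0.076,-0.0147,0.303,0.498,-0.006,0.017,50,0.076,-0.0147,0.303,0.498,-0.006,0.017,50,0.076,-0.0147,0.303,0.498,-0.006,0.017,50,0.076,-0.0147,0.303,0.498,-0.006,0.017,50,0.076,-0.0147,0.303,0.498,-0.006,0.017,50,0.076,-0.0147,0.303,0.498,-0.006,0.017,50,0.076,-0.0147,0.303,0.498,-0.006,0.017,50]

```text
t: 23.75
ee_pos: [515.1, 136.4, 131.6]
ee_rot: [[-1.0, 0.027, 0.003], [0.027, 1.0, 0.001], [-0.003, 0.001, -1.0]]
ft_force: [-0.4, -0.6, -0.0]
opening: 49.7
```

```bash
python3 - <<'E'
from h import *
m,a=shot('wrist','w15')
rel((514,137.5,46),down(88.5))
print(m)
E
```

```text
[ 0.0013,  0.0011,  0.0854,  0.0006,  0.0017, -0.0008]
{'fovy': 63.967367753411544, 'cx': 320.67135141870796, 'cy': 196.97939482501047, 'xyz': array([431.2996, 138.392 , 274.8774]), 'orientation': array([[ 0.027 ,  0.9453,  0.3251],
       [ 0.9996, -0.0258, -0.008 ],
       [ 0.0008,  0.3252, -0.9456]])}
```

View pics/w15.png

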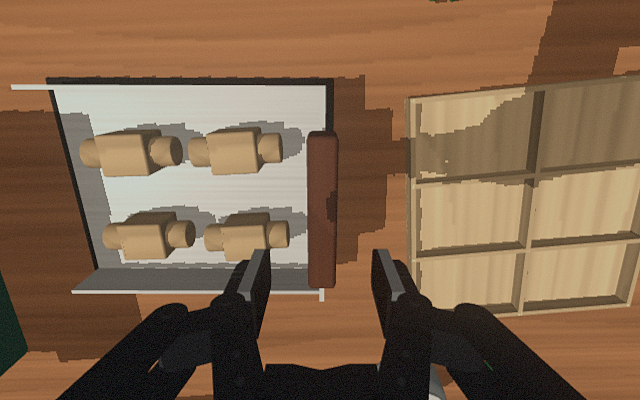

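>>> play_rows:
  moves: [0.001,0.0013,0.05,0,0.0017,-0.001,50,0.001,0.0013,0.075,0,0.0017,-0.001,50,0.001,0.0013,0.086,0,0.0017,-0.001,50,0.001,0.0013,0.086,0,0.0017,-0.001,50,0.001,0.0013,0.086,0,0.0017,-0.001,5,0.001,0.0013,0.086,0,0.0017,-0.001,5,0.001,0.0013,0.086,0,0.0017,-0.001,5,0.001,0.0013,0.086,0,0.0017,-0.001,5,0.001,0.0013,0.086,0,0.0017,-0.001,5,0.001,0.0013,0.086,0,0.0017,-0.001,5]

```text
t: 25.05
ee_pos: [514.9, 137.8, 46.7]
ee_rot: [[-1.0, 0.026, 0.002], [0.026, 1.0, 0.001], [-0.002, 0.001, -1.0]]
ft_force: [-1.2, -1.5, 6.2]
opening: 19.1
```

```bash
python3 - <<'E'
from h import *
s=manip.state();print(s['ft_force'],s['ee_pos'])
p=s['ee_pos']; np.save('grasp.npy',np.r_[p,s['ee_rot'].ravel()])
m,a=shot('wrist','w16')
E
```

```text
[-1.2231 -1.4701  6.2072] [514.934  137.765   46.6993]
```

View pics/w16.png

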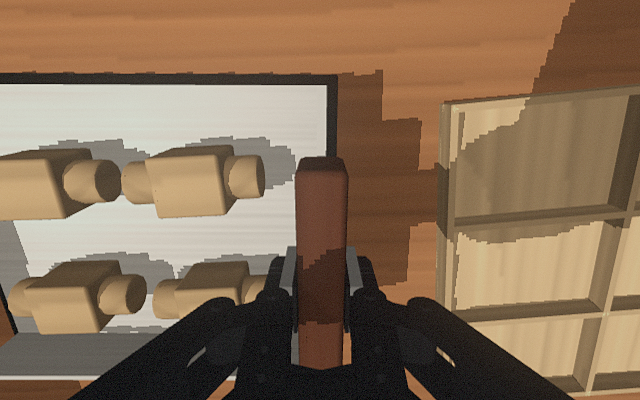

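>>> play_rows:
  moves: [0,0,-0.005,0.01,0,0,5,0,0,-0.012,0.03,0,0,5,0,0,-0.02,0.05,0,0,5,0,0,-0.03,0.06,0,0,5,0,0,-0.04,0.06,0,0,5,0,0,-0.05,0.06,0,0,5,0,0,-0.06,0.06,0,0,5,0,0,-0.06,0.06,0,0,5]

```text
t: 26.1
ee_pos: [515.2, 137.7, 107.6]
ee_rot: [[-1.0, 0.027, 0.001], [0.026, 0.995, -0.092], [-0.004, -0.092, -0.996]]
ft_force: [0.0, -0.5, -6.1]
opening: 19.2
```

```bash
python3 - <<'E'
from h import *
m,a=shot('wrist','w17')
m,a=shot('scene','c17')
cv2.imwrite('pics/c17c.png',cv2.resize(a[120:320,170:450,::-1],None,fx=2.8,fy=2.8,interpolation=cv2.INTER_CUBIC))
s=manip.state();print(s['moment'],s['ft_force'],s['opening'])
E
```

```text
[0.5892 0.0012 0.0015] [-0.7449 -0.4736 -3.9159] 18.93389127367494
```

View pics/w17.png

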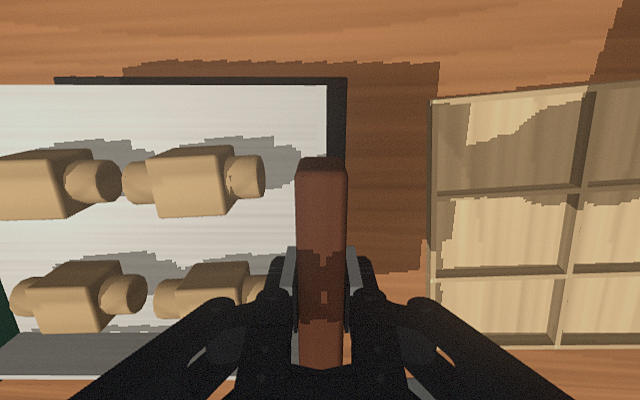

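View pics/c17c.png

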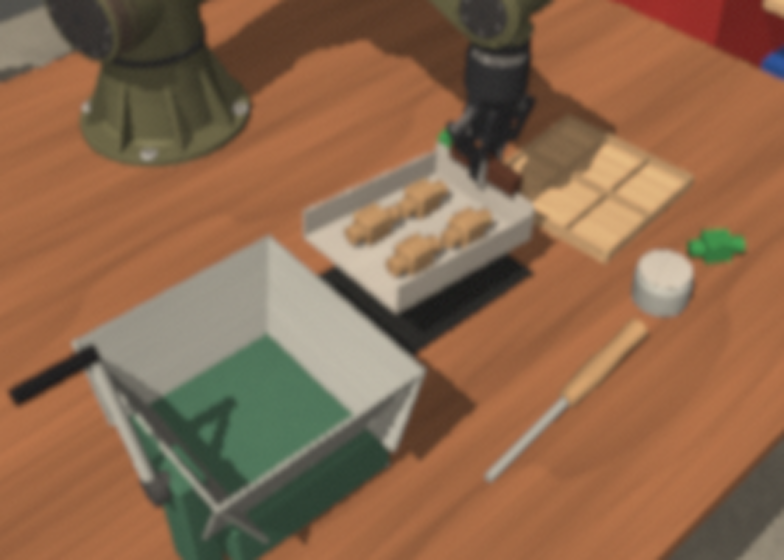

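```bash
python3 - <<'E'
from h import *
for p in [(515,138,235),(590,18,240)]: rel(p,down(89.5,5))
E
```

```text
[-0.0005, -0.0115, -0.1279, -0.0037,  0.0001, -0.0112]
[-0.0786, -0.1295, -0.1218, -0.0037,  0.0001, -0.0112]
```

>>> play_rows:
  moves: [0,-0.002,-0.025,0,0,0,5,0,-0.005,-0.06,0,0,0,5,0,-0.009,-0.1,0,0,0,5,0,-0.0115,-0.128,0,0,0,5,-0.005,-0.02,-0.127,0,0,-0.003,5,-0.018,-0.04,-0.126,0,0,-0.005,5,-0.035,-0.065,-0.125,0,0,-0.007,5,-0.053,-0.092,-0.124,0,0,-0.009,5,-0.068,-0.115,-0.123,0,0,-0.011,5,-0.0786,-0.1295,-0.122,0,0,-0.011,5,-0.0786,-0.1295,-0.122,0,0,-0.011,5]

```text
t: 27.58
ee_pos: [590.1, 17.0, 238.6]
ee_rot: [[-1.0, 0.01, -0.003], [0.01, 0.996, -0.093], [0.002, -0.093, -0.996]]
ft_force: [0.2, -0.0, -5.8]
opening: 19.4
```

```bash
python3 - <<'E'
from h import *
m,a=shot('wrist','w18')
m,a=shot('scene','c18')
cv2.imwrite('pics/c18c.png',cv2.resize(a[100:320,170:450,::-1],None,fx=2.7,fy=2.7,interpolation=cv2.INTER_CUBIC))
s=manip.state();print(s['moment'],s['ft_force'],s['opening'])
for t in [0,10,20,30,40,48]:
    c,n=np.cos(np.radians(t)),np.sin(np.radians(t))
    p=(592,-197+213*c-39*n,187+213*n+39*c);print(t,p); rel(p,down(90,-t),s)
E
```

```text
[0.5519 0.0432 0.0204] [-0.232   0.4764 -5.6935] 19.082204371024975
0 (592, np.float64(16.0), np.float64(226.0))
[-0.0024, -0.001 ,  0.0135, -0.0591, -0.001 , -0.0057]
10 (592, np.float64(5.9917724625900215), np.float64(262.3945642105323))
[-0.0024, -0.0143, -0.0219, -0.1702, -0.0005, -0.0058]
20 (592, np.float64(-10.184257362302594), np.float64(296.4983027390179))
[-0.0025, -0.0336, -0.0543, -0.2813,  0.    , -0.0058]
30 (592, np.float64(-32.03658899391456), np.float64(327.2749907475931))
[-0.0027, -0.0582, -0.0829, -0.3924,  0.0005, -0.0059]
40 (592, np.float64(-58.901250393432726), np.float64(353.78949414487295))
[-0.0029, -0.0874, -0.1068, -0.5035,  0.001 , -0.0058]
48 (592, np.float64(-83.45782903918156), np.float64(371.38594147468046))
[-0.0031, -0.1135, -0.1221, -0.5924,  0.0015, -0.0058]
```

View pics/c18c.png

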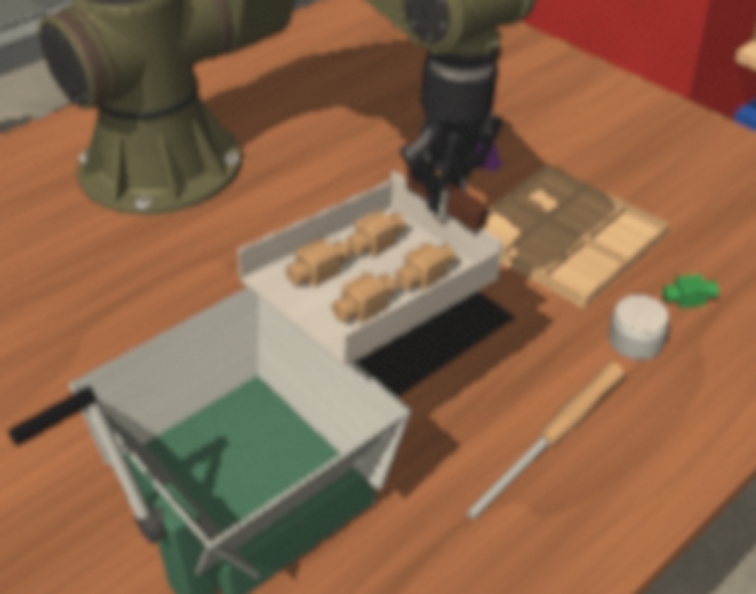

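View pics/w18.png

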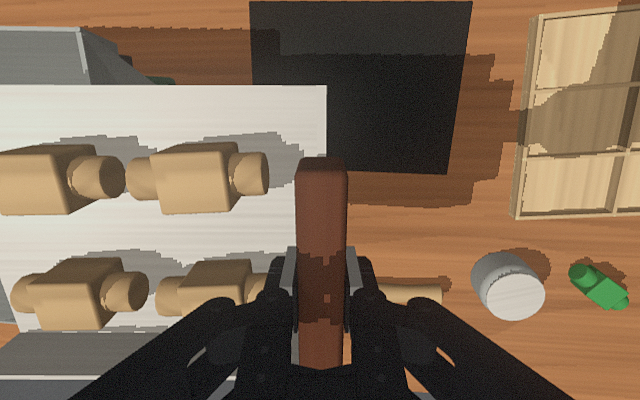

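```bash
python3 - <<'E'
from h import *
m=eyes.camera_model('wrist')
print([onz(m,*p,3)[:2] for p in [(472,1),(447,174),(249,3),(330,168)]])
E
```

```text
[array([424.716 , 149.6127]), array([603.3594, 145.7305]), array([419.7928, -78.9625]), array([597.993 ,   7.2687])]
```

>>> play_rows:
  moves: [-0.0024,-0.001,0.008,-0.06,0,-0.006,5,-0.0024,-0.0143,-0.022,-0.17,0,-0.006,5,-0.0025,-0.0336,-0.054,-0.281,0,-0.006,5,-0.0027,-0.058,-0.083,-0.392,0,-0.006,5,-0.0029,-0.0874,-0.107,-0.503,0.001,-0.006,5,-0.003,-0.1135,-0.122,-0.592,0.0015,-0.006,5,-0.003,-0.1135,-0.122,-0.592,0.0015,-0.006,5,-0.003,-0.1135,-0.122,-0.592,0.0015,-0.006,5,-0.003,-0.1135,-0.122,-0.592,0.0015,-0.006,5,-0.003,-0.1135,-0.122,-0.592,0.0015,-0.006,5]

```text
t: 28.92
ee_pos: [591.9, -82.5, 371.6]
ee_rot: [[-1.0, -0.001, -0.001], [-0.002, 0.67, 0.742], [-0.0, 0.742, -0.67]]
ft_force: [0.3, 0.8, -2.4]
opening: 18.7
```

```bash
python3 - <<'E'
from h import *
m,a=shot('wrist','w19')
m,a=shot('scene','c19')
cv2.imwrite('pics/c19c.png',cv2.resize(a[80:320,170:450,::-1],None,fx=2.5,fy=2.5,interpolation=cv2.INTER_CUBIC))
s=manip.state();print(s['moment'],s['ft_force'],s['opening'])
E
```

```text
[-0.7173  0.0294  0.0013] [ 0.6822 -0.4834 -2.8992] 19.13513706734688
```

View pics/c19c.png

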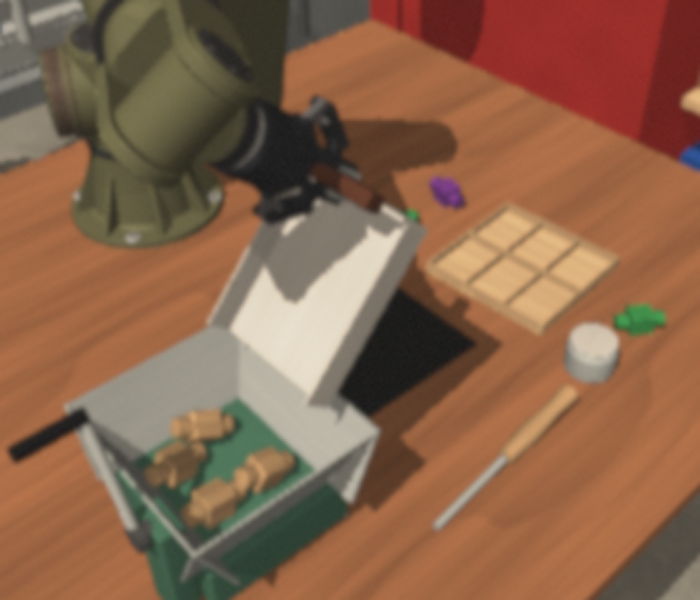

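View pics/w19.png

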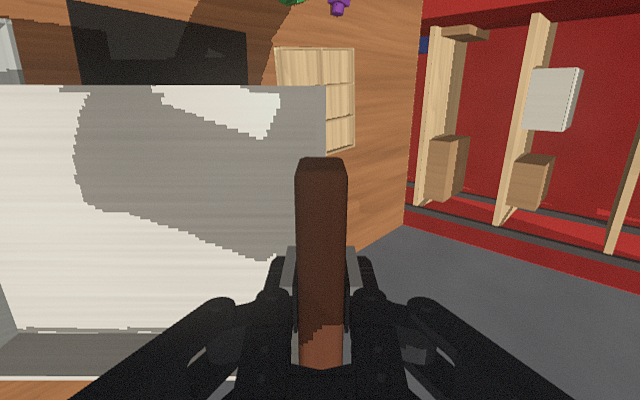

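```bash
python3 - <<'E'
from h import *
s=manip.state()
for p,R_ in [((575,30,290),down(89,-10)),((514.9,137.8,240),down(88.5))]: rel(p,R_,s)
E
```

```text
[ 0.0168,  0.0152,  0.1384,  0.4215, -0.0057,  0.0106]
[ 0.0768,  0.0503,  0.2519,  0.5326, -0.0071,  0.0164]
```

>>> play_rows:
  moves: [0.004,0.004,0.035,0.1,0,0.003,5,0.008,0.008,0.07,0.21,0,0.005,5,0.013,0.012,0.105,0.32,0,0.008,5,0.017,0.015,0.138,0.42,-0.006,0.01,5,0.03,0.025,0.17,0.46,-0.006,0.012,5,0.05,0.037,0.21,0.5,-0.007,0.014,5,0.077,0.05,0.252,0.5326,-0.007,0.0164,5,0.077,0.05,0.252,0.5326,-0.007,0.0164,5,0.077,0.05,0.252,0.5326,-0.007,0.0164,5,0.077,0.05,0.252,0.5326,-0.007,0.0164,5]

```text
t: 30.28
ee_pos: [515.2, 136.9, 240.2]
ee_rot: [[-1.0, 0.027, 0.001], [0.027, 1.0, 0.0], [-0.001, 0.0, -1.0]]
ft_force: [-0.6, 0.1, -3.1]
opening: 19.3
```

```bash
python3 - <<'E'
from h import *
s=manip.state()
rel((514.9,137.8,60),down(88.5),s);rel((514.9,137.8,47.5),down(88.5),s)
m,a=shot('wrist','w20')
E
```

```text
[ 0.0004,  0.0008,  0.1802,  0.0003,  0.0004, -0.0007]
[ 0.0005,  0.0008,  0.1927,  0.0003,  0.0004, -0.0007]
```

View pics/w20.png

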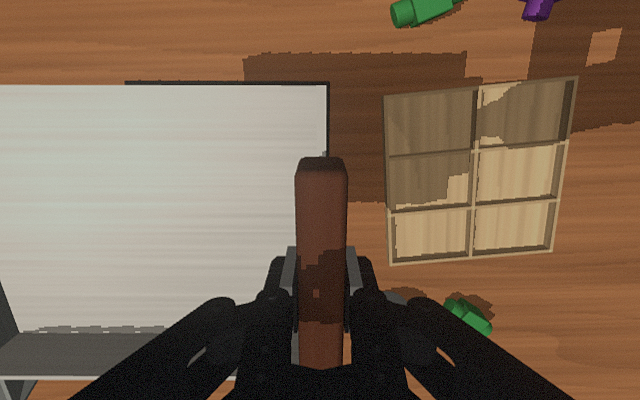

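>>> play_rows:
  moves: [0,0,0.04,0,0,0,5,0,0,0.085,0,0,0,5,0,0,0.13,0,0,0,5,0,0.001,0.165,0,0,0,5,0.0005,0.001,0.183,0,0,-0.001,5,0.0005,0.001,0.189,0,0,-0.001,5,0.0005,0.001,0.192,0,0,-0.001,5,0.0005,0.001,0.192,0,0,-0.001,5]

```text
t: 31.32
ee_pos: [515.3, 137.9, 48.9]
ee_rot: [[-1.0, 0.026, 0.002], [0.026, 1.0, 0.001], [-0.002, 0.001, -1.0]]
ft_force: [-0.2, 0.2, -3.9]
opening: 19.0
```

>>> play_rows:
  moves: [0,0,0.002,0,0,0,5,0,0,0.003,0,0,0,5,0,0,0.003,0,0,0,5]

```text
t: 31.7
ee_pos: [515.6, 138.0, 46.7]
ee_rot: [[-1.0, 0.026, 0.003], [0.026, 1.0, 0.001], [-0.003, 0.001, -1.0]]
ft_force: [-3.1, -0.2, 6.3]
opening: 19.1
```

Touching (+6 N). Release and rise.

>>> play_rows:
  moves: [0,0,-0.001,0,0,0,30,0,0,-0.001,0,0,0,45,0,0,-0.001,0,0,0,45,0,0,-0.001,0,0,0,45,0,0,-0.05,0,0,0,45,0,0,-0.11,0,0,0,45,0,0,-0.17,0,0,0,45,0,0,-0.23,0,0,0,45,0,0,-0.25,0,0,0,45]

```text
t: 32.83
ee_pos: [515.4, 138.0, 300.7]
ee_rot: [[-1.0, 0.026, 0.008], [0.026, 1.0, 0.002], [-0.008, 0.002, -1.0]]
ft_force: [0.5, 0.2, -1.1]
opening: 45.1
```

```bash
python3 - <<'E'
from h import *
import pickle
m1,a1=shot('wrist','w21')
m,a=shot('side','s21',1.25)
m2,b=shot('scene','c21',1.25)
pickle.dump((m,a,m2,b),open('m21.pkl','wb'))
cv2.imwrite('pics/s21c.png',cv2.resize(a[60:280,240:460,::-1],None,fx=2.7,fy=2.7,interpolation=cv2.INTER_CUBIC))
cv2.imwrite('pics/c21c.png',cv2.resize(b[180:340,150:360,::-1],None,fx=3.5,fy=3.5,interpolation=cv2.INTER_CUBIC))
print(manip.state()['qpos'])
E
```

```text
[ 0.1928  0.2172  1.4727  0.0002  1.4478 -1.3521]
```

View pics/w21.png

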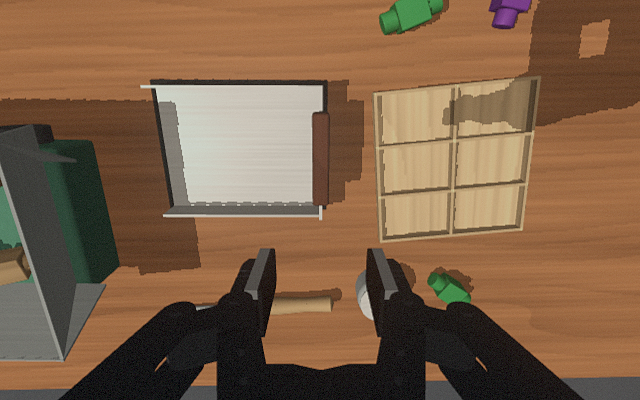

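View pics/s21c.png

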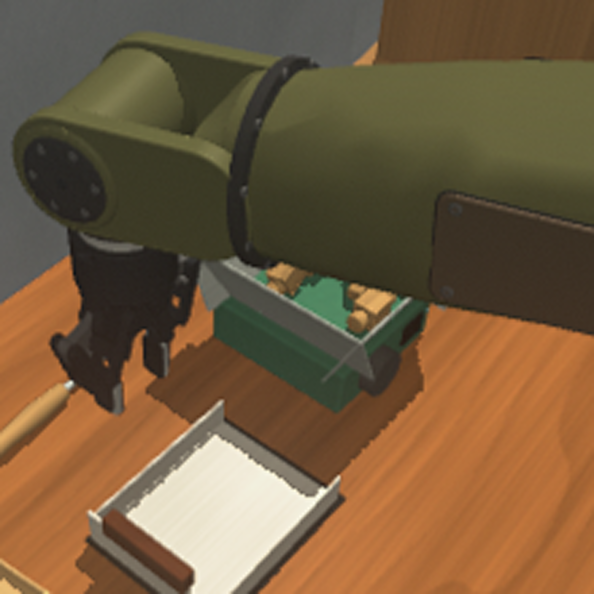

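View pics/c21c.png

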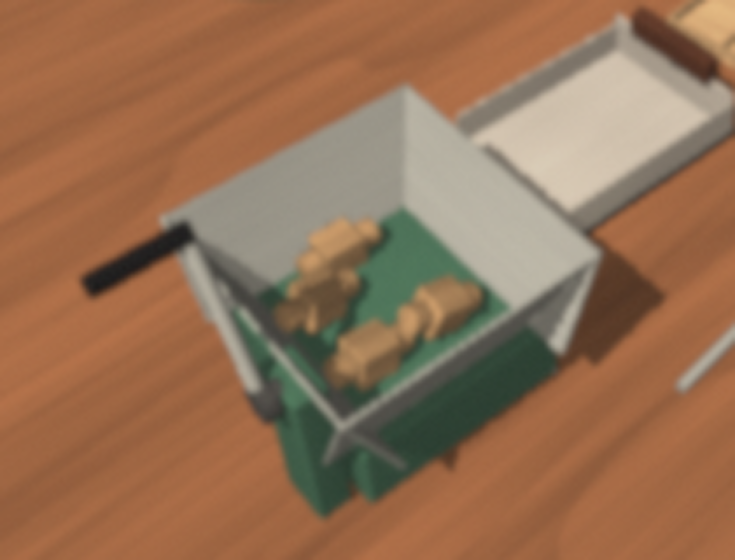

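```bash
python3 - <<'E'
from h import *
rel((570,-430,380),down(0))
E
```

```text
[-0.07  , -0.5662, -0.0835,  0.0024,  0.0014,  0.9835]
```

>>> play_rows:
  moves: [-0.07,-0.566,-0.0835,0.0024,0.0014,0.9835,50,-0.07,-0.566,-0.0835,0.0024,0.0014,0.9835,50,-0.07,-0.566,-0.0835,0.0024,0.0014,0.9835,50,-0.07,-0.566,-0.0835,0.0024,0.0014,0.9835,50,-0.07,-0.566,-0.0835,0.0024,0.0014,0.9835,50,-0.07,-0.566,-0.0835,0.0024,0.0014,0.9835,50,-0.07,-0.566,-0.0835,0.0024,0.0014,0.9835,50,-0.07,-0.566,-0.0835,0.0024,0.0014,0.9835,50,-0.07,-0.566,-0.0835,0.0024,0.0014,0.9835,50,-0.07,-0.566,-0.0835,0.0024,0.0014,0.9835,50,-0.07,-0.566,-0.0835,0.0024,0.0014,0.9835,50,-0.07,-0.566,-0.0835,0.0024,0.0014,0.9835,50]

```text
t: 34.48
ee_pos: [570.3, -428.9, 379.2]
ee_rot: [[-0.001, 1.0, -0.001], [1.0, 0.001, 0.001], [0.001, -0.001, -1.0]]
ft_force: [-0.4, 1.0, 0.2]
opening: 49.8
```

```bash
python3 - <<'E'
from h import *
import pickle
m1,a1=shot('wrist','w22')
pickle.dump((m1,a1),open('m22.pkl','wb'))
s=manip.state();print(s['qpos'],s['ee_pos'])
E
```

```text
[-0.696   0.6892  0.6205  0.      1.8324 -0.6972] [ 570.2962 -428.7195  379.8053]
```

View pics/w22.png

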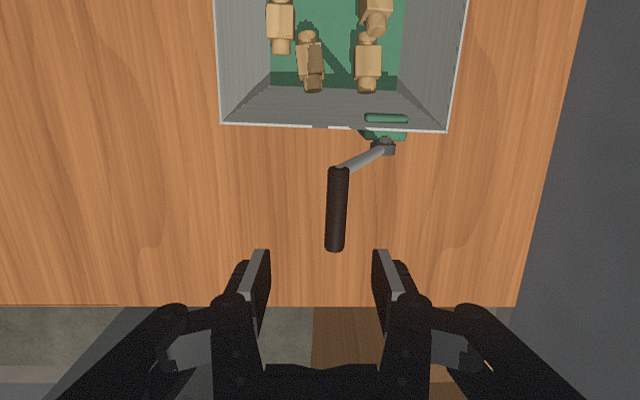

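```bash
python3 - <<'E'
from h import *
import pickle
m,a=pickle.load(open('m22.pkl','rb'))
m1,_,m2,_=pickle.load(open('m21.pkl','rb'))
for z in (262,267,272): print(z,[onz(m,*p,z)[:2] for p in [(340,168),(334,249)]])
cend=(170+15/2.9,140+354/2.9);cst=(170+97/2.9,140+306/2.9)
print(tri(m,(334,247),m2,cend),tri(m,(340,170),m2,cst))
print(tri(m,(334,247),m1,(405,91)),tri(m,(340,170),m1,(391,99)))
print('rim',[onz(m,*p,160)[:2] for p in [(221,124),(446,131)]],'pivot',[onz(m,383,148,140)])
E
```

```text
262 [array([ 585.9371, -409.1872]), array([ 582.0315, -484.7244])]
267 [array([ 585.6319, -407.9777]), array([ 581.8013, -482.0663])]
272 [array([ 585.3268, -406.7681]), array([ 581.5711, -479.4082])]
(array([ 582.0465, -481.0696,  264.575 ]), np.float64(0.5928678214342512)) (array([ 585.3479, -410.2379,  267.0339]), np.float64(1.3138582251371407))
(array([ 580.8857, -481.878 ,  265.0059]), np.float64(2.395475535384834)) (array([ 586.4774, -408.5381,  269.3662]), np.float64(2.1824213571181854))
rim [array([ 458.9802, -383.9786]), array([ 709.7317, -391.328 ])] pivot [array([ 644.4528, -414.0438,  140.    ])]
```

```bash
python3 - <<'E'
from h import *
rel((583.2,-452,300),down(-2.5));rel((583.2,-452,248.5),down(-2.5))
E
```

```text
[-0.0233,  0.0129,  0.0798, -0.0002, -0.0002,  0.0286]
[-0.0233,  0.0129,  0.1313, -0.0002, -0.0002,  0.0286]
```

>>> play_rows:
  moves: [-0.0233,0.013,0.04,0,0,0.0286,50,-0.0233,0.013,0.08,0,0,0.0286,50,-0.0233,0.013,0.08,0,0,0.0286,50,-0.0233,0.013,0.105,0,0,0.0286,50,-0.0233,0.013,0.125,0,0,0.0286,50,-0.0233,0.013,0.131,0,0,0.0286,50,-0.0233,0.013,0.131,0,0,0.0286,50,-0.0233,0.013,0.131,0,0,0.0286,50]

```text
t: 35.52
ee_pos: [583.6, -452.0, 250.6]
ee_rot: [[0.043, 0.999, 0.001], [0.999, -0.043, -0.001], [-0.001, 0.001, -1.0]]
ft_force: [1.3, -0.2, 0.3]
opening: 50.4
```

```bash
python3 - <<'E'
from h import *
m1,a1=shot('wrist','w23')
rel((583.2,-452,248.5),down(-2.5))
E
```

```text
[ 0.    , -0.0003,  0.0017,  0.0007,  0.0005,  0.    ]
```

View pics/w23.png

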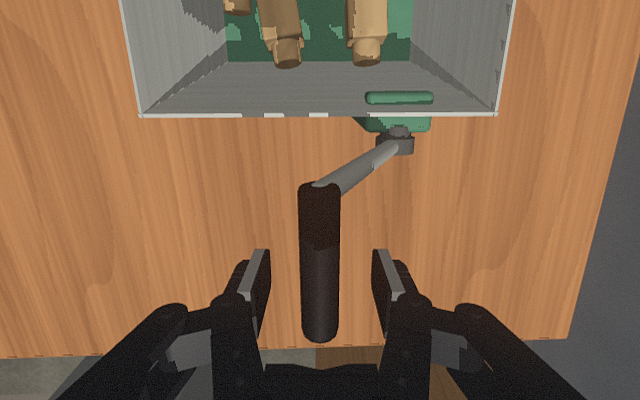

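>>> play_rows:
  moves: [0,0,0.0015,0,0,0,5,0,0,0.0015,0,0,0,5,0,0,0.0015,0,0,0,5,0,0,0.0015,0,0,0,5,0,0,0.0015,0,0,0,5,0,0,0.0015,0,0,0,5]

```text
t: 36.33
ee_pos: [583.1, -452.1, 249.3]
ee_rot: [[0.044, 0.999, 0.0], [0.999, -0.044, -0.001], [-0.001, 0.0, -1.0]]
ft_force: [-5.3, 2.6, 3.0]
opening: 16.4
```

```bash
python3 - <<'E'
from h import *
s=manip.state();p=s['ee_pos'];print(p,s['ft_force'])
# arc offsets in tool frame from grasp
hx=np.array([np.cos(np.radians(-2.5)),np.sin(np.radians(-2.5)),0])
for k in np.linspace(0,0.97,13):
    f=np.radians(65)-k
    d=140*(-(np.cos(f)-np.cos(np.radians(65)))*hx+(np.sin(f)-np.sin(np.radians(65)))*np.array([0,0,1]))
    print(round(k,3),s['ee_rot'].T@d/1000)
E
```

```text
[ 583.0795 -452.085   249.2595] [-5.2735  2.6092  2.9779]
0.0 [0. 0. 0.]
0.081 [ 0.     -0.0101  0.0052]
0.162 [ 0.     -0.0197  0.0112]
0.242 [ 0.     -0.0287  0.0179]
0.323 [ 0.     -0.0373  0.0254]
0.404 [ 0.     -0.0451  0.0335]
0.485 [ 0.     -0.0523  0.0422]
0.566 [ 0.     -0.0588  0.0515]
0.647 [ 0.     -0.0645  0.0612]
0.727 [ 0.     -0.0694  0.0714]
0.808 [ 0.0001 -0.0735  0.082 ]
0.889 [ 0.0001 -0.0767  0.0929]
0.97 [ 0.0001 -0.079   0.1039]
```

>>> play_rows:
  moves: [0,-0.0051,0.0026,0,0,0,3,0,-0.0101,0.0052,0,0,0,3,0,-0.015,0.008,0,0,0,3,0,-0.0197,0.0112,0,0,0,3,0,-0.0242,0.0145,0,0,0,3,0,-0.0287,0.0179,0,0,0,3]

```text
t: 37.08
ee_pos: [555.0, -451.0, 232.6]
ee_rot: [[0.043, 0.999, 0.004], [0.999, -0.043, -0.003], [-0.003, 0.004, -1.0]]
ft_force: [-3.0, -1.0, 13.0]
opening: 15.9
```

```bash
python3 - <<'E'
from h import *
m1,a1=shot('wrist','w24');s=manip.state();print(s['ee_pos'],s['ft_force'],s['opening'],s['moment'])
E
```

```text
[ 554.322  -450.9783  232.308 ] [2.4615 0.7973 6.1792] 16.044149077392678 [-0.012  -0.7866  0.0713]
```

View pics/w24.png

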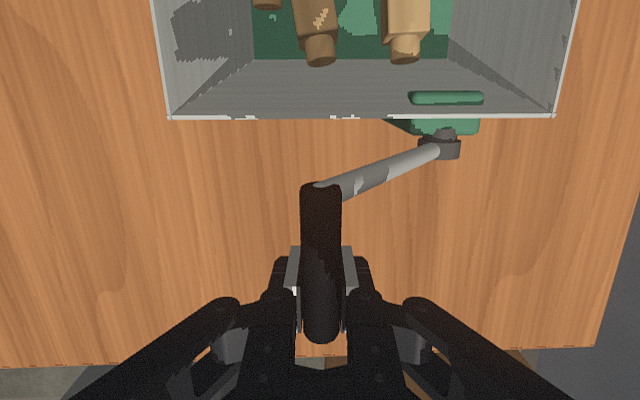

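>>> play_rows:
  moves: [0,-0.0043,0.0042,0,0,0,3,0,-0.0086,0.0084,0,0,0,3,0,-0.0164,0.0165,0,0,0,3,0,-0.0236,0.0252,0,0,0,3,0,-0.0301,0.0345,0,0,0,3,0,-0.0358,0.0442,0,0,0,3,0,-0.0407,0.0544,0,0,0,3,0,-0.0448,0.065,0,0,0,3,0,-0.048,0.0759,0,0,0,3,0,-0.048,0.0759,0,0,0,3]

```text
t: 38.38
ee_pos: [507.1, -449.2, 157.0]
ee_rot: [[0.044, 0.999, 0.006], [0.999, -0.044, -0.004], [-0.004, 0.006, -1.0]]
ft_force: [5.5, 1.0, 6.7]
opening: 15.9
```

```bash
python3 - <<'E'
from h import *
m1,a1=shot('wrist','w25');s=manip.state();print(s['ee_pos'],s['ft_force'],s['opening'],s['moment'])
m2,b=shot('scene','c25');cv2.imwrite('pics/c25c.png',cv2.resize(b[160:340,120:340,::-1],None,fx=3.2,fy=3.2,interpolation=cv2.INTER_CUBIC))
E
```

```text
[ 507.258  -449.2372  157.4309] [5.2605 0.5744 7.1934] 15.91873798805846 [ 0.0274 -0.8625  0.0316]
```

View pics/w25.png

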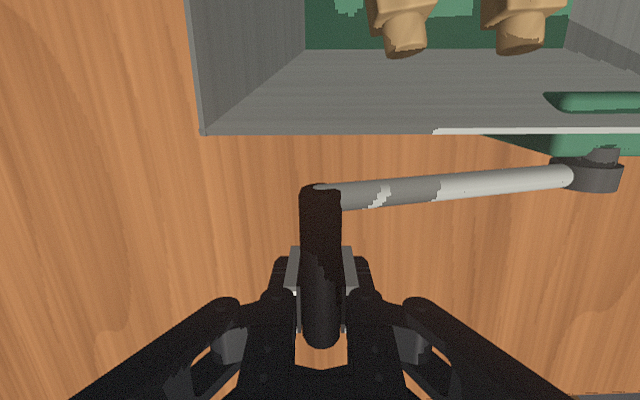

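View pics/c25c.png

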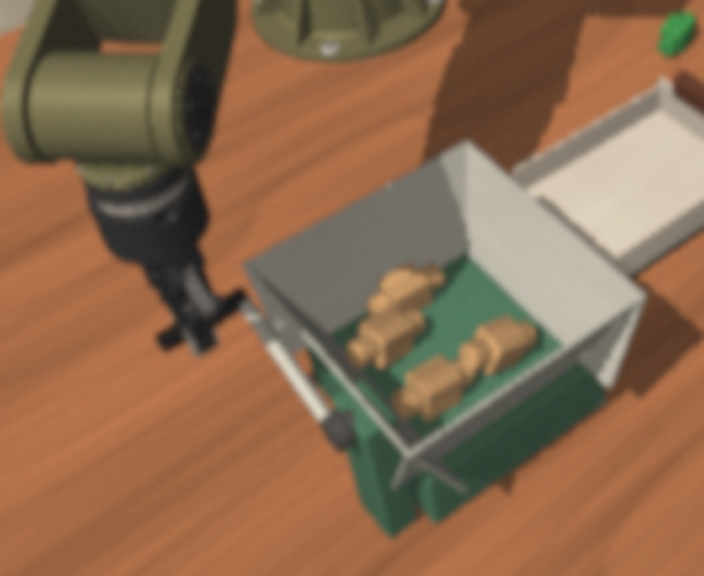

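>>> play_rows:
  moves: [0,-0.001,0.005,0,0,0,3,0,-0.002,0.01,0,0,0,3,0,-0.002,0.012,0,0,0,3,0,-0.002,0.012,0,0,0,3,0,-0.002,0.012,0,0,0,3]

```text
t: 39.1
ee_pos: [505.1, -449.3, 147.1]
ee_rot: [[0.044, 0.999, 0.007], [0.999, -0.044, -0.005], [-0.005, 0.007, -1.0]]
ft_force: [-5.4, 4.2, 11.2]
opening: 15.8
```

>>> play_rows:
  moves: [0,0,0.004,0,0,0,3,0,0,0.004,0,0,0,3,0,0,0.004,0,0,0,3]

```text
t: 39.48
ee_pos: [504.5, -449.2, 144.1]
ee_rot: [[0.044, 0.999, 0.006], [0.999, -0.044, -0.005], [-0.005, 0.007, -1.0]]
ft_force: [-5.9, 4.1, 8.4]
opening: 16.1
```

```bash
python3 - <<'E'
from h import *
m1,a1=shot('wrist','w26');s=manip.state();print(s['ee_pos'],s['ft_force'],s['opening'],s['moment'])
# return arc: offset to reach start pose minus
p0=np.array([583.1,-452.1,249.3]);p=s['ee_pos'];print(s['ee_rot'].T@(p0-p)/1000)
hx=np.array([np.cos(np.radians(-2.5)),np.sin(np.radians(-2.5)),0])
pe=None
for k in np.r_[np.arange(0.96,-0.001,-0.04)]:
    f=np.radians(65)-k
    d=140*(-(np.cos(f)-np.cos(np.radians(65)))*hx+(np.sin(f)-np.sin(np.radians(65)))*np.array([0,0,1]))
    if pe is None: pe=d
    print(round(k,2),np.round((s['ee_rot'].T@(d-pe))[1:]/1000,4))
E
```

```text
[ 504.5362 -449.2235  144.0549] [-5.6272  3.7603  9.495 ] 15.901525487020965 [0.7119 0.8804 0.0065]
[ 0.0001  0.0793 -0.1047]
0.96 [0. 0.]
0.92 [ 0.0011 -0.0055]
0.88 [ 0.0025 -0.0109]
0.84 [ 0.004  -0.0163]
0.8 [ 0.0058 -0.0216]
0.76 [ 0.0078 -0.0269]
0.72 [ 0.0099 -0.032 ]
0.68 [ 0.0123 -0.0371]
0.64 [ 0.0149 -0.042 ]
0.6 [ 0.0177 -0.0469]
0.56 [ 0.0207 -0.0516]
0.52 [ 0.0239 -0.0563]
0.48 [ 0.0272 -0.0607]
0.44 [ 0.0307 -0.0651]
0.4 [ 0.0344 -0.0693]
0.36 [ 0.0383 -0.0734]
0.32 [ 0.0423 -0.0772]
0.28 [ 0.0465 -0.081 ]
0.24 [ 0.0508 -0.0845]
0.2 [ 0.0553 -0.0879]
0.16 [ 0.0599 -0.0911]
0.12 [ 0.0646 -0.0942]
0.08 [ 0.0694 -0.097 ]
0.04 [ 0.0743 -0.0996]
-0.0 [ 0.0794 -0.1021]
```

View pics/w26.png

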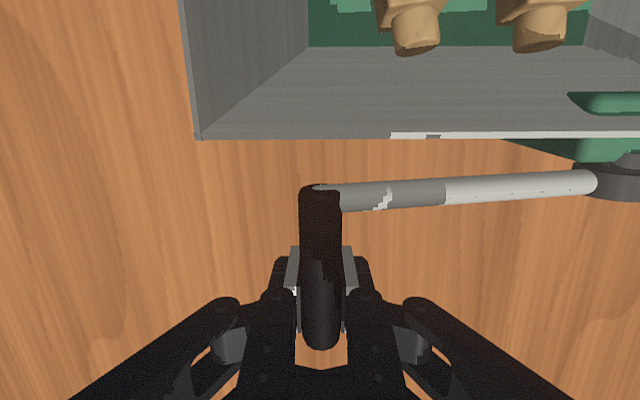

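>>> play_rows:
  moves: [0,0.0005,-0.004,0,0,0,3,0,0.0011,-0.008,0,0,0,3,0,0.0025,-0.0135,0,0,0,3,0,0.004,-0.019,0,0,0,3,0,0.0058,-0.0243,0,0,0,3,0,0.0078,-0.0296,0,0,0,3,0,0.0099,-0.0347,0,0,0,3,0,0.0123,-0.0398,0,0,0,3,0,0.0149,-0.0447,0,0,0,3,0,0.0177,-0.0496,0,0,0,3,0,0.0207,-0.0543,0,0,0,3,0,0.0239,-0.059,0,0,0,3]

```text
t: 41.02
ee_pos: [529.7, -449.4, 201.0]
ee_rot: [[0.043, 0.999, 0.009], [0.999, -0.043, -0.004], [-0.004, 0.009, -1.0]]
ft_force: [20.8, -0.6, -10.1]
opening: 16.0
```

```bash
python3 - <<'E'
from h import *
s=manip.state();p=s['ee_pos'];print(p,s['ft_force'],s['opening'])
p0=np.array([583.1,-452.1,249.3])
hx=np.array([np.cos(np.radians(-2.5)),np.sin(np.radians(-2.5)),0])
# current k
print('k', np.degrees(65*np.pi/180)-np.degrees(np.arcsin(np.sin(np.radians(65))+(p[2]-p0[2])/140)))
for k in np.r_[np.arange(0.52,-0.041,-0.04)]:
    f=np.radians(65)-k
    d=p0+140*(-(np.cos(f)-np.cos(np.radians(65)))*hx+(np.sin(f)-np.sin(np.radians(65)))*np.array([0,0,1]))
    print(round(k,2),np.round((s['ee_rot'].T@(d-p))/1000,4))
E
```

```text
[ 529.7204 -449.3736  201.0114] [ 20.8344  -0.5743 -10.0802] 16.021061529024927
k 30.848075474954825
0.52 [-0.0004 -0.0018 -0.0021]
0.48 [-0.0004  0.0016 -0.0066]
0.44 [-0.0004  0.0051 -0.011 ]
0.4 [-0.0005  0.0088 -0.0152]
0.36 [-0.0005  0.0127 -0.0192]
0.32 [-0.0005  0.0167 -0.0231]
0.28 [-0.0005  0.0209 -0.0268]
0.24 [-0.0005  0.0253 -0.0304]
0.2 [-0.0006  0.0297 -0.0337]
0.16 [-0.0006  0.0343 -0.0369]
0.12 [-0.0006  0.039  -0.0399]
0.08 [-0.0006  0.0439 -0.0428]
0.04 [-0.0006  0.0488 -0.0454]
0.0 [-0.0006  0.0539 -0.0478]
-0.04 [-0.0007  0.059  -0.05  ]
```

>>> play_rows:
  moves: [0,0.0025,-0.005,0,0,0,3,0,0.0065,-0.0095,0,0,0,3,0,0.0105,-0.014,0,0,0,3,0,0.0143,-0.018,0,0,0,3,0,0.0183,-0.022,0,0,0,3,0,0.0225,-0.026,0,0,0,3,0,0.0267,-0.0297,0,0,0,3,0,0.031,-0.033,0,0,0,3,0,0.0355,-0.0363,0,0,0,3,0,0.04,-0.0395,0,0,0,3]

```text
t: 42.28
ee_pos: [569.6, -450.9, 240.5]
ee_rot: [[0.043, 0.999, 0.008], [0.999, -0.043, -0.004], [-0.004, 0.009, -1.0]]
ft_force: [3.4, -2.9, -8.2]
opening: 16.1
```

```bash
python3 - <<'E'
from h import *
s=manip.state();p=s['ee_pos'];print(p,s['ft_force'],s['opening'])
p0=np.array([583.1,-452.1,249.3])
hx=np.array([np.cos(np.radians(-2.5)),np.sin(np.radians(-2.5)),0])
for k in np.r_[np.arange(0.16,-0.09,-0.04)]:
    f=np.radians(65)-k
    d=p0+140*(-(np.cos(f)-np.cos(np.radians(65)))*hx+(np.sin(f)-np.sin(np.radians(65)))*np.array([0,0,1]))
    print(round(k,2),np.round((s['ee_rot'].T@(d-p))/1000,4))
E
```

```text
[ 569.5598 -450.8759  240.4596] [ 3.4215 -2.946  -8.1593] 16.103506203047186
0.16 [-0.0006 -0.0059  0.0022]
0.12 [-0.0006 -0.0012 -0.0009]
0.08 [-0.0006  0.0037 -0.0037]
0.04 [-0.0007  0.0086 -0.0063]
-0.0 [-0.0007  0.0137 -0.0087]
-0.04 [-0.0007  0.0188 -0.0109]
-0.08 [-0.0007  0.024  -0.013 ]
```

Slowly up to the top stop, with a slight overdrive.

>>> play_rows:
  moves: [0,0.0025,-0.002,0,0,0,3,0,0.005,-0.0038,0,0,0,3,0,0.0075,-0.0052,0,0,0,3,0,0.01,-0.0065,0,0,0,3,0,0.0125,-0.0078,0,0,0,3,0,0.015,-0.009,0,0,0,3,0,0.017,-0.01,0,0,0,3,0,0.0175,-0.01,0,0,0,3,0,0.0175,-0.01,0,0,0,3]

```text
t: 43.4
ee_pos: [584.2, -451.6, 249.3]
ee_rot: [[0.044, 0.999, 0.0], [0.999, -0.044, 0.0], [0.0, 0.0, -1.0]]
ft_force: [-24.6, 7.2, -9.1]
opening: 16.1
```

```bash
python3 - <<'E'
from h import *
m1,a1=shot('wrist','w27');s=manip.state();print(s['ee_pos'],s['ft_force'],s['opening'],s['moment'])
E
```

```text
[ 584.1942 -451.5466  249.3415] [-24.2154   5.7466  -9.7855] 16.19412921225767 [0.9368 3.7591 0.1227]
```

View pics/w27.png

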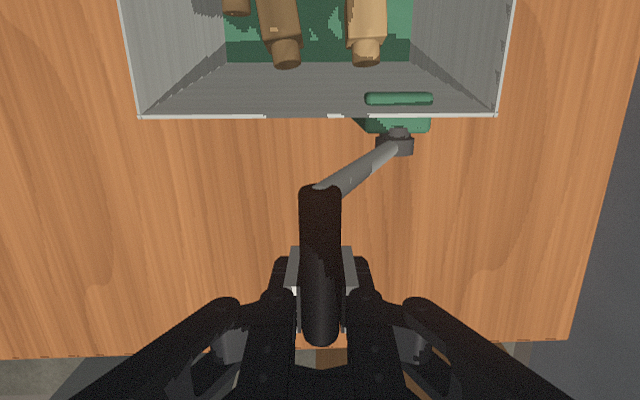

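>>> play_rows:
  moves: [0,0,0,0,0,0,12,0,-0.001,0.001,0,0,0,30,0,-0.001,0.001,0,0,0,50,0,-0.001,0.001,0,0,0,50,0,-0.001,0.001,0,0,0,50,0,-0.001,-0.03,0,0,0,50,0,-0.001,-0.08,0,0,0,50,0,-0.001,-0.13,0,0,0,50,0,-0.001,-0.13,0,0,0,50,0,-0.001,-0.13,0,0,0,50]

```text
t: 44.7
ee_pos: [583.2, -451.5, 378.3]
ee_rot: [[0.044, 0.999, -0.0], [0.999, -0.044, 0.001], [0.001, -0.001, -1.0]]
ft_force: [0.2, -0.4, -0.8]
opening: 49.7
```

```bash
python3 - <<'E'
from h import *
m,a=shot('wrist','w28')
m1,a1=shot('side','s28',1.25);m2,b=shot('scene','c28',1.25)
s=manip.state();print(s['t'],s['ft_force'],s['joint_velocities'])
E
```

```text
44.85 [ 0.3913 -0.4459 -0.0762] [-0.001  -0.0039 -0.0081 -0.0005  0.0046 -0.0003]
```

View pics/w28.png

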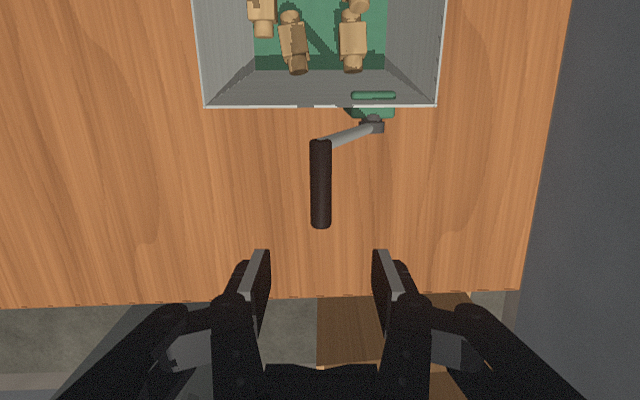

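View pics/s28.png

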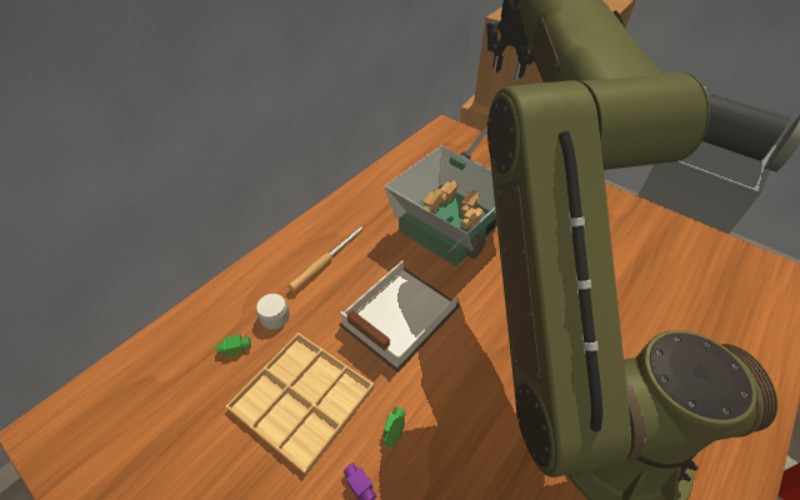

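View pics/c28.png

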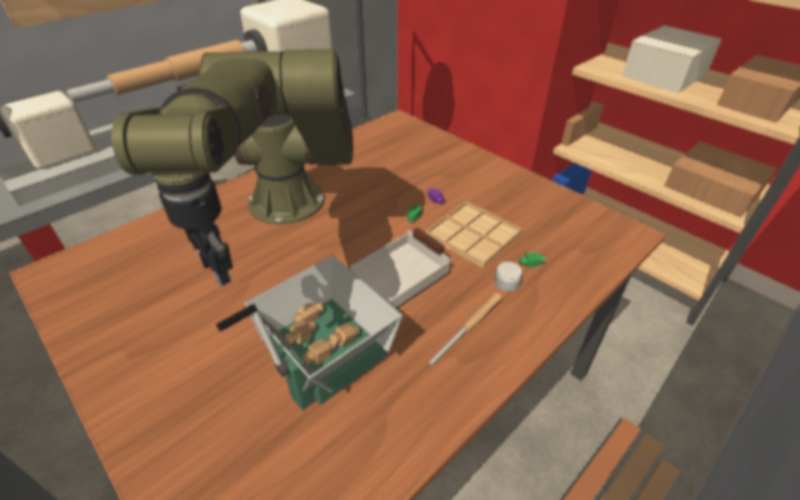

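```bash
python3 - <<'E'
from h import *
m=eyes.camera_model('wrist');m2=eyes.camera_model('scene')
print([onz(m,*p,267)[:2] for p in [(321,141),(321,226)]])
print(tri(m,(321,224),m2,(219/1.25,326/1.25)))
ticket.sign_off()
E
```

```text
[array([ 584.7899, -408.2703]), array([ 581.5746, -481.5419])]
(array([ 581.6172, -479.616 ,  267.2764]), np.float64(0.1633783547334704))
the job is handed in; nothing more can be done
```

The job is done and handed in at about 45 s of the 208 s allowed. No verdict came back, so what follows rests on my own checks.

- **Blanks:** Four were present. I moved all of them from the bin into the tray, and the bin looked empty afterwards. I then tipped the tray to about 48° over the hopper. The scene and side pictures show all four lying inside the funnel and none missed.
- **Tray:** It was put back at the pose where I gripped it, to within about 1 mm. It looked level on its mat.
- **Lever:**
  - **Pull:** It went to about 0.96 rad, judged from the gripper height. The arm moved 3 mm further after that with little rise in force, so I confirmed the lower stop only from height and a changed moment, not from a clear force rise.
  - **Return:** I eased it back at about 0.3 rad/s to the upper stop, where the force rose to about 24 N, and only then let go. Afterwards its handle measured within about 1 mm of where it started.
- **Bystanders:** The tin and gouge were not touched and look unmoved in the pictures; I did not measure them again.
- **Hand-off:** The robot was clear of everything, and the force reading was near zero.

The scene and side cameras disagreed by up to about 10 mm at the bin, so I used close wrist-camera views for every grasp.

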